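Index the boring-jig carriage and lock it with the spanner that fits

TASK

The drill carriage of the boring jig has been left between stations: slide it along its rail to the left until its ball catch clicks into the middle station. Then find which of the three look-alike open-ended spanners fits the hexagonal head of its clamp screw, and with that spanner turn the screw clockwise (seen from above) until it is fully tight, never turning the head with the bare gripper. Finally lay the spanner flat on the worktop, clear of the jig, with the carriage still in its station; the other two spanners stay on the worktop too, and the tools and bits lying about are not shifted.

Things in the scene. Friction and masses are not known exactly. Their poses are not given: they have to be found in the camera images.
- jig: plywood base board of the boring jig, 185 mm in x, 340 mm in y, 15 mm thick, fixed to the worktop with an aluminium rail (46 mm wide, top 28 mm above the worktop) along its y axis. Origin: under the rail's middle, on the worktop; x points away from the robot, y along the rail to the left. The board reaches from x = -65 to x = +120 mm; a thin wooden work piece and a fence lie on its far part
- carriage (a joint): slide of the steel drill carriage along the rail, m, 0 to 0.20, growing to the left (jig +y). A sprung ball catch clicks in at the stations 0, 0.10 (the middle one) and 0.20; about 15 N take it over a ridge, 2 N move it elsewhere. Plate 112 mm in x, 84 mm in y, top 46 mm above the worktop; the clamp screw's axis stands at jig x = 0, jig y = -0.10 + this value
- push_knob (a point): upright wooden knob for pushing the carriage, on its plate 55 mm beyond the clamp screw (jig x = +55 mm): 42 mm high, 24 mm in diameter between 66 and 82 mm above the worktop, its neck below 14 mm. The point: on its axis, 74 mm above the worktop
- clamp_screw (a joint): turn of the clamp screw, rad; grows clockwise seen from above, as it tightens; at 1.1 it is tight against a hard stop. About 0.18 N m turn it
- hex_head: hexagonal head of the clamp screw, 32 mm across flats, 37 mm across corners, 18 mm high, on a washer 42 mm in diameter and 6 mm thick. Origin: on its axis at its underside, 52 mm above the worktop; z up. Its x axis runs parallel to one pair of flats (turned by 60 degrees it is parallel to the next pair), and turns with the screw
- spanner_a: one of three flat steel open-ended spanners, one form and length, lying on the worktop; jaws 29, 33.4, 38.5 mm inside, parallel-sided heads 49, 53.4, 58.5 mm outside; which is which is not told: look or feel. Origin: jaw's middle (where a hexagon's axis comes to lie), on the underside; x points out of the jaw, shank along -x. Prongs x = -21 to +14 mm, rounded tips, throat at x = -20 mm
- spanner_b: another of the three spanners, as spanner_a but for its jaw. All have: head 12 mm thick; shank 16 mm wide, 10 mm thick (1 to 11 mm above the underside) from x = -45 to -172 mm; ring end to x = -196 mm; mass 0.17 to 0.33 kg, centre of mass near x = -65 mm
- spanner_c: another of the three spanners, described as spanner_a but for its jaw
- tape_measure: yellow tape measure, 39x78x68 mm, bystander; origin under its centre
- brush_flat: flat paint brush, 38x202x13 mm, bystander; origin under its centre
- sanding_block: wooden sanding block, 60x112x30 mm, bystander; origin under its centre
- adapter_a: black power adapter, 50x90x32 mm, bystander; origin under its centre

How it is judged:
By the outcome, as a careful person would: the job done as asked, in the order asked, and still so for the second after the job is handed in, with the robot touching nothing.
It also fails if it takes over 72 s, if anything falls off the work surface, if the arm or the gripper's body presses on something with over 40 N, if the wrist force passes 120 N, or if a joint passes its speed limit or range.

ROBOT

A 6-joint arm with a two-finger parallel gripper is mounted at the origin on the work surface; the furniture and walls round the work are solid. World frame = base frame: x ahead of the robot, y to its left, z up, the work surface at z = 0. Lengths are in mm, angles in rad, forces in N, time in s.
With the tool pointing down it reaches from about 325 to 900 mm from the base axis. Payload 6.1 kg.
Tool frame: the origin (TCP) lies midway between the tips of the shut fingers; the grasp point (between the pads) lies 19 mm behind it; z points along the fingers, y is the line along which they close (so a half turn about z gives the same grasp; the last joint's range is limited). The gripper opens to 87 mm and grips with 3 to 60 N. Pads are 19 mm wide; open, the fingers measure 117 mm over their backs; the gripper's body (75 mm by 190 mm) begins 51 mm behind the grasp point.
Start: joints at [1.094, 0.22, 1.526, -0, 1.395, -0.126], TCP at [214.779, 586.929, 222.538] pointing down, gripper open.
Joint ranges: [-2.98, 2.98], [-0.91, 2.08], [0.09, 2.57], [-1.24, 4.39], [0.2, 2.65], [-2.68, 2.68]. Speed limits (rad/s): [2.57, 2.57, 3.01, 3.14, 3.14, 3.14].

INTERFACE

Orientations are given as [roll, pitch, yaw] about the fixed x, y, z axes, in that order (R = Rz(yaw) Ry(pitch) Rx(roll)).
In Python, from rig import readout, optics, ctrl gives the robot as it stands.
- The arm moves only by the tool servo_tool, never from a script. Its argument "steps" is a list of rows, each an object of numbers: "dx", "dy", "dz": the shift along the tool's x, y, z as a fraction of full scale; "yaw": the turn about the tool's z as a fraction of full scale. A call has 1 to 8 rows; each row is the pose to reach, as a shift and turn from the pose commanded when the call began, along the tool's axes at that moment; what a row does not reach only later rows make up. Full scale, the value 1, is 0.15 m for a shift and pi/2 rad for a turn. A row lasts 1/8 s, in which the tool goes at most 62.5 mm and 10.7 degrees, less where a joint would pass 70% of its speed; a pose out of reach is approached as far as the arm can. A call with a number of a shift or a turn outside -1 to 1 is refused whole. A call with a gripper value outside its range is refused whole. "claw" is the opening, from 0 (shut) to 1 (fully open), set as the call begins (left out, the last holds). The fingers move at their own pace and stop on an object; "force" is the grip in N (left out, the last holds). Time passes only in rows, so rows that repeat a pose let the fingers close. It gives the time, the measured TCP pose, the force, the opening and the grip force at its end, in the units of the state.
- readout.read_state(): the state, without advancing time (a new reading comes with each control period).
- optics.snapshot(name): name is "side" or "top"; returns a dict with "color" (420x560x3 uint8, red, green, blue), "z_map" (420x560 float32, mm along the optical axis (not along the pixel's ray), 0 where there is no reading), "fx", "fy", "cx", "cy" (pixels), "R" (3x3) and "t" (3): a world point X has camera coordinates R X + t. Camera axes: x right, y down, z forward; pixel columns grow to the right and rows downward; lengths in mm; the calibration is good to about 2 mm. A picture is of the moment at which its call begins.
- ctrl.close_job(): hands the job in; it is judged then, once.
The state is a dict: "t": time; "q": joint angles; "joint_vel": joint speeds; "effort": joint torques, N m; "tool_pos": TCP position; "tcp_rot": TCP orientation; "wrist_force": force on the tool from outside, world axes, zero at the start; "moment": the same for the moment, N m; "opening": opening from 0.0 (shut) to 1.0 (fully open); "gripper_force": force on a finger pad.
Only numpy, scipy, OpenCV 4.12 (cv2) and the standard library are available. Lean on these libraries where they do the work, as an engineer would, in place of code of your own. Each camera call takes 0.05 s, during which the arm holds its last target. There are 200 camera calls.

## Working session

There is one attempt and no reset: what is moved stays moved. The work goes in short steps, Python scripts to look and compute and a tool call to move; the robot and the scene stay as the last step left them, time stands still between calls to the robot, and variables do not carry over. Pictures are saved under pics/ and viewed, at most 10 in all, crops included, and the job is handed in when it is done.

Besides the shell and the picture viewer there is one more tool, called after ">>>" as name(argument=value, ...) on one line, values as JSON. servo_tool: Moves the arm, as the interface text tells. Its arguments: {"type":"object","properties":{"steps":{"type":"array"},"claw":{"type":"number"},"force":{"type":"number"}},"required":["steps"]}

```bash
mkdir -p pics; ls
cat > h.py <<'E'
import numpy as np, cv2
from rig import readout, optics, ctrl
def snap(n):
    s=optics.snapshot(n); np.savez('%s.npz'%n,**s); return s
def world(s):
    v,u=np.mgrid[:420,:560]; z=s['z_map']
    P=np.stack([(u-s['cx'])*z/s['fx'],(v-s['cy'])*z/s['fy'],z],-1)
    return (P-s['t'])@s['R']
def st():
    s=readout.read_state(); print({k:np.round(s[k],3).tolist() for k in ('t','q','tool_pos','tcp_rot','wrist_force','moment','opening','gripper_force')})
E
python3 - <<'E'
from h import *
st()
for n in('top','side'):
    s=snap(n); cv2.imwrite('pics/%s0.png'%n,s['color'][...,::-1])
    print(n,s['fx'],s['cx'],s['cy'],np.round(s['R'],3).tolist(),np.round(s['t'],0), 'cam',-s['R'].T@s['t'])
E
```

```text
pics
{'t': 0.0, 'q': [1.094, 0.221, 1.528, 0.0, 1.395, -0.126], 'tool_pos': [214.492, 586.38, 221.424], 'tcp_rot': [-3.14, -0.0, 2.791], 'wrist_force': [-0.042, 0.042, -0.213], 'moment': [-0.031, -0.043, 0.044], 'opening': 1.006, 'gripper_force': 0.0}
top 537.8945553715671 277.394686753882 212.07872555096145 [[-0.007, -1.0, 0.011], [-0.789, -0.001, -0.615], [0.615, -0.013, -0.789]] [ -62.  445. 1477.] cam [-557.93759143  -43.27290245 1438.81148885]
side 532.6983765778903 274.8644459490497 214.0036274617828 [[-0.998, 0.063, -0.023], [0.058, 0.643, -0.764], [-0.034, -0.764, -0.645]] [ 480.   60. 1662.] cam [ 531.27734991 1200.2588665  1128.98637609]
```

View pics/top0.png

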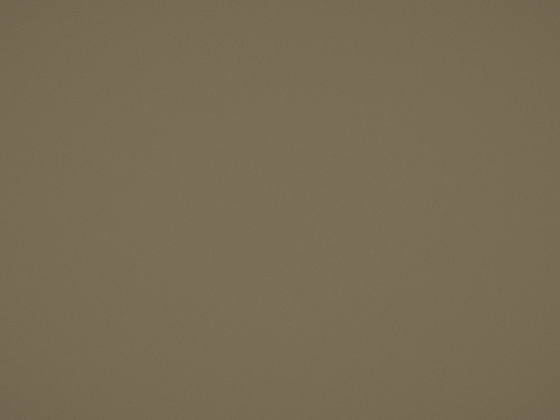

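View pics/side0.png

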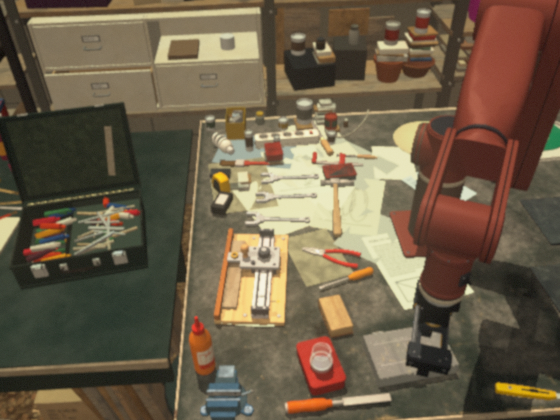

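The top view is a featureless brown. The side view shows the jig at about (255,280), the three spanners at about (290,177), (285,197) and (278,218), and the gripper at (430,345).

Run:
```python
from h import *
s=snap('top'); print(s['z_map'].min(),s['z_map'].max(),s['color'].std((0,1)),s['color'].mean((0,1)))
s=dict(np.load('side.npz')); W=world(s)
for u,v in [(290,177),(285,197),(278,218),(264,252),(265,233),(258,280),(245,255),(222,320),(286,323),(234,230),(289,236)]: print((u,v),W[v,u].round())
c=s['color'][150:340,190:360][...,::-1]
cv2.imwrite('pics/side_c.png',cv2.resize(c,None,fx=3.15,fy=3.15,interpolation=cv2.INTER_CUBIC)[:600,:800])
# orthographic height map
```

```text
0.0 258.42297 [2.29510947 2.20647664 2.02825325] [119.9791199  108.39310374  84.89680697]
(290, 177) [ 407. -316.   15.]
(285, 197) [ 433. -209.   11.]
(278, 218) [ 464. -102.   12.]
(264, 252) [518. 113.  72.]
(265, 233) [510.  -3.  40.]
(258, 280) [539. 182.  32.]
(245, 255) [572. 102.  54.]
(222, 320) [640. 296.  10.]
(286, 323) [471. 310.  -3.]
(234, 230) [607. -69.   0.]
(289, 236) [436. -17.   8.]
```

View pics/side_c.png

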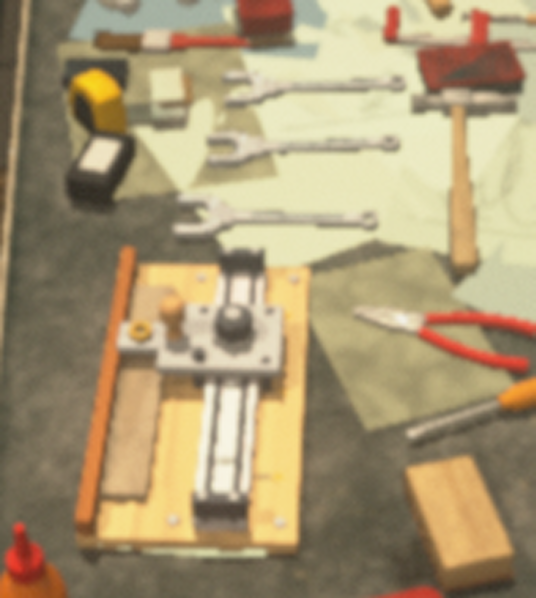

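The crop shows the three spanners with their jaws pointing to +x (image left) and the shanks about along x. The carriage has its screw at about (232,322) in the crop and its knob at about (172,310). The top camera is blocked, so I'll rectify the side view.

```bash
cat >> h.py <<'E'
def ortho(s,xmax,y0,z,w,h,k):
    c,r=np.meshgrid(np.arange(w)/k,np.arange(h)/k)
    X=np.stack([xmax-c,y0+r,np.full_like(c,z)],-1)@s['R'].T+s['t']
    u=(X[...,0]/X[...,2]*s['fx']+s['cx']).astype('f4'); v=(X[...,1]/X[...,2]*s['fy']+s['cy']).astype('f4')
    return cv2.remap(s['color'],u,v,cv2.INTER_CUBIC)[...,::-1]
E
python3 - <<'E'
from h import *
s=dict(np.load('side.npz')); W=world(s)
cv2.imwrite('pics/orth.png',np.hstack([ortho(s,560,-400,12,420,580,1.6),ortho(s,680,-30,46,380,580,1.6)]))
# table noise
m=(abs(W[...,0]-500)<30)&(abs(W[...,1]+30)<10); print('table z',W[m][:,2].mean(),W[m][:,2].std())
# rail / plate
for nm,zl,zh in (('hex',64,80),('plate',41,52),('rail',24,34)):
    m=(W[...,2]>zl)&(W[...,2]<zh)&(W[...,0]>420)&(W[...,0]<640)&(W[...,1]>-30)&(W[...,1]<330)
    p=W[m]; print(nm,len(p),np.percentile(p,[2,50,98],axis=0).round().tolist())
E
```

```text
table z 2.027198027682366 1.9343645394307143
hex 123 [[504.0, 92.0, 64.0], [523.0, 109.0, 72.0], [583.0, 122.0, 79.0]]
plate 865 [[478.0, -3.0, 41.0], [541.0, 114.0, 47.0], [625.0, 303.0, 52.0]]
rail 1321 [[493.0, 1.0, 24.0], [544.0, 183.0, 28.0], [635.0, 304.0, 33.0]]
```

View pics/orth.png

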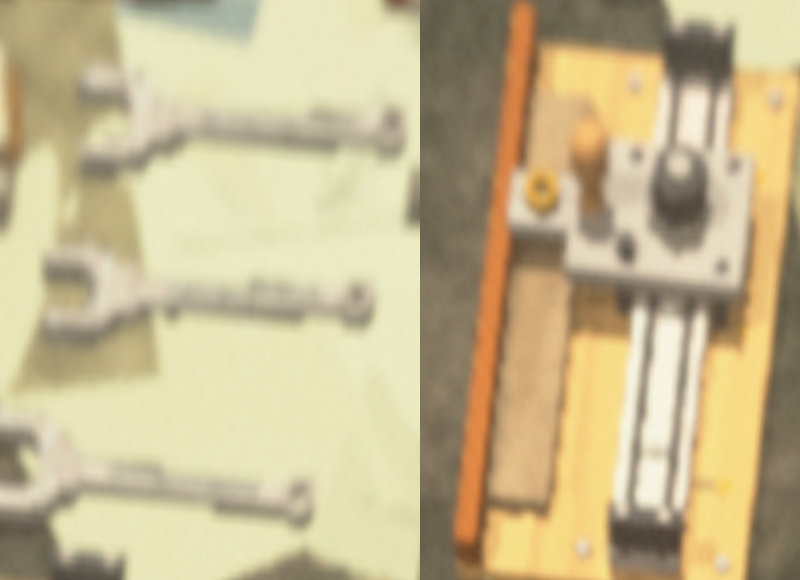

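The rectified view shows all three heads: the top one at about (125,118), the middle one at (80,293) and the bottom one at about (30,470). The screw is at about (680,170) and the knob at (590,140). The jig is yawed about -0.1. Next I'll average some frames and zoom in.

Run:
```python
from h import *
S=[optics.snapshot('side') for _ in range(16)]
s=S[0]; s['color']=np.mean([a['color'] for a in S],0).astype('u1')
z=np.stack([a['z_map'] for a in S]); z[z==0]=np.nan; s['z_map']=np.nan_to_num(np.nanmedian(z,0))
np.savez('avg.npz',**s)
k=2.66
T=lambda cx,cy,z:ortho(s,cx+50,cy-50,z,266,266,k)
cv2.imwrite('pics/heads.png',np.vstack([np.hstack([T(480,-326,12),T(508,-217,12),T(540,-108,12)]),np.hstack([T(518,82,70),T(575,82,82),T(518,82,46)])]))
W=world(s)
m=(abs(W[...,0]-500)<30)&(abs(W[...,1]+30)<10); print('table z',W[m][:,2].mean(),W[m][:,2].std())
v,u=np.nonzero((W[...,2]>60)&(W[...,0]>460)&(W[...,0]<640)&(W[...,1]>30)&(W[...,1]<160))
for a,b in zip(u,v): print(a,b,W[b,a].round().astype(int).tolist(),end=';')
```

```text
table z 1.8274524959910938 1.0634893712032913
244 244 [573, 92, 88];241 245 [582, 92, 85];242 245 [579, 95, 88];243 245 [576, 97, 89];244 245 [573, 96, 88];245 245 [570, 97, 89];246 245 [567, 95, 86];241 246 [582, 99, 88];242 246 [579, 99, 88];243 246 [576, 101, 89];244 246 [573, 100, 88];245 246 [570, 100, 88];246 246 [567, 100, 88];247 246 [565, 98, 85];240 247 [585, 100, 85];241 247 [582, 102, 86];242 247 [579, 104, 89];243 247 [576, 103, 87];244 247 [573, 104, 88];245 247 [570, 103, 86];246 247 [568, 104, 87];247 247 [565, 101, 84];261 247 [525, 90, 70];262 247 [522, 92, 72];263 247 [519, 92, 72];264 247 [517, 91, 71];265 247 [514, 92, 72];266 247 [511, 91, 70];240 248 [585, 102, 83];241 248 [582, 104, 85];242 248 [579, 106, 86];243 248 [576, 107, 87];244 248 [573, 106, 85];245 248 [571, 107, 86];246 248 [568, 105, 84];247 248 [565, 105, 84];248 248 [562, 100, 80];259 248 [531, 94, 71];260 248 [528, 94, 71];261 248 [525, 94, 70];262 248 [522, 100, 76];263 248 [520, 99, 75];264 248 [517, 99, 75];265 248 [514, 100, 75];266 248 [511, 97, 72];267 248 [508, 96, 71];240 249 [585, 103, 
[... 2360 characters left out ...]
 114, 66];260 254 [529, 117, 69];261 254 [526, 118, 70];262 254 [524, 119, 71];263 254 [521, 120, 72];264 254 [518, 120, 71];265 254 [515, 119, 70];266 254 [512, 119, 70];267 254 [509, 118, 68];268 254 [506, 115, 66];258 255 [535, 113, 62];259 255 [532, 114, 63];260 255 [529, 117, 65];261 255 [527, 120, 68];262 255 [524, 122, 70];263 255 [521, 121, 69];264 255 [518, 120, 67];265 255 [515, 121, 68];266 255 [512, 120, 66];267 255 [509, 118, 64];268 255 [507, 116, 62];260 256 [530, 117, 61];261 256 [527, 120, 64];262 256 [524, 122, 65];263 256 [521, 122, 66];264 256 [518, 121, 64];265 256 [515, 121, 64];266 256 [513, 120, 63];267 256 [510, 118, 60];261 257 [527, 121, 61];262 257 [524, 122, 62];
```

View pics/heads.png

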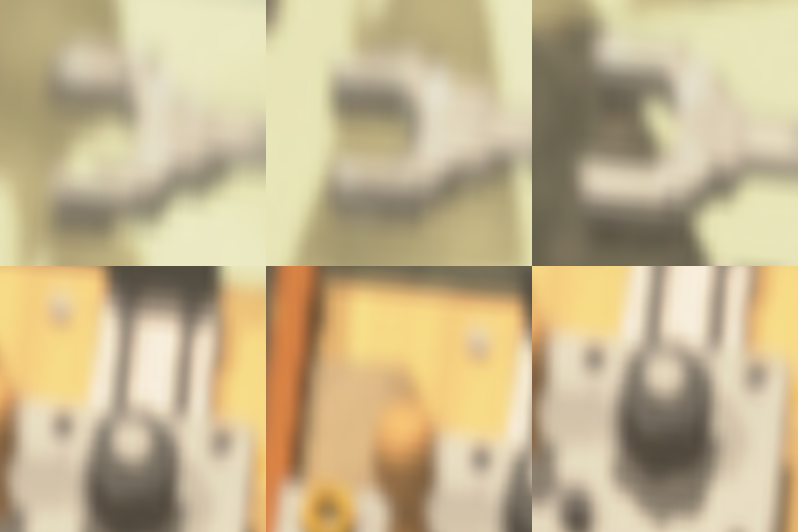

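The zooms show a hex with a domed top at about (518,106) and a knob at about (574,99). The middle spanner looks smallest, and the other two need numbers, so I'll fit height models to the depth.

```bash
cat > fit.py <<'E'
from h import *
from scipy.optimize import minimize
def spanH(X,Y,jaw):
    o=jaw/2+10; a=abs(Y); H=np.zeros_like(X)
    head=(X>-21)&(X<14)&(a<o)&~((X>-20)&(a<jaw/2))
    t=np.clip((-21-X)/24,0,1); neck=(X<=-21)&(X>-45)&(a<o+(8-o)*np.sqrt(t)*1.0)
    H[head|neck]=12
    H[(X<=-45)&(X>-175)&(a<8)]=11
    H[(np.hypot(X+184,Y)<12)]=11
    return H
def hexH(X,Y,_):
    H=np.full_like(X,46.); r=np.hypot(X,Y); H[r<21]=52
    q=np.max([abs(X*np.cos(t)+Y*np.sin(t)) for t in np.radians([30,90,150])],0)
    H[q<16]=70; H[r<7.5]=74; return H
def fit(s,W,Hf,p0,box,zmax,zmin,dd):
    (x0,x1,y0,y1)=box
    v,u=np.nonzero((W[...,0]>x0)&(W[...,0]<x1)&(W[...,1]>y0)&(W[...,1]<y1)&(s['z_map']>0))
    meas=W[v,u,2]; C=-s['R'].T@s['t']; zs=np.arange(zmax,zmin-.01,-1.)
    subs=[(a,b) for a in(-.33,0,.33) for b in(-.33,0,.33)]
    def cost(p):
        x,y,th,jaw,zo=p; c,n=np.cos(th),np.sin(th); tot=0
        for a,b in subs:
            d=np.stack([(u+a-s['cx'])/s['fx'],(v+b-s['cy'])/s['fy'],np.ones(len(u))],-1)@s['R']
            h=np.full(len(u),float(zmin)); done=np.zeros(len(u),bool)
            for z in zs:
                k=(z-C[2])/d[:,2]; dx=C[0]+k*d[:,0]-x; dy=C[1]+k*d[:,1]-y
                hit=~done&(Hf(c*dx+n*dy,-n*dx+c*dy,jaw)>=z); h[hit]=z; done|=hit
            tot=tot+h
        e=meas-zo-tot/9
        return np.mean(np.minimum(abs(e),8))
    sx=np.array([p0]+[np.array(p0)+np.eye(5)[i]*q for i,q in enumerate(dd)])
    r=minimize(cost,p0,method='Nelder-Mead',options=dict(initial_simplex=sx,maxiter=250,xatol=.02,fatol=1e-4))
    return r.x.round(3).tolist(),round(r.fun,3)
E
cat > f1.py <<'E'
from fit import *
s=dict(np.load('avg.npz')); W=world(s)
for n,(x,y) in dict(s1=(480,-326),s2=(508,-217),s3=(540,-108)).items():
    for j in (29,33.4,38.5): print(n,fit(s,W,spanH,[x,y,-.05,j,1.5],(x-220,x+40,y-48,y+48),12,0,[5,4,.05,2,.5]))
for a in(0,.35,.7): print('hex',fit(s,W,hexH,[518.5,105,a,0,1.5],(490,548,75,132),74,46,[3,3,.2,1,.5]))
E
time python3 f1.py
```

```text
s1 ([498.404, -325.674, -0.013, 29.557, 0.916], np.float64(2.042))
s1 ([497.749, -328.349, -0.032, 31.712, 0.887], np.float64(1.989))
s1 ([497.776, -328.058, -0.032, 34.168, 0.829], np.float64(1.971))
s2 ([521.935, -220.759, -0.028, 26.527, 0.931], np.float64(1.221))
s2 ([521.967, -218.872, -0.014, 30.848, 0.913], np.float64(1.199))
s2 ([522.019, -219.408, -0.01, 32.819, 0.994], np.float64(1.228))
s3 ([553.455, -112.559, -0.122, 29.71, 0.739], np.float64(1.27))
s3 ([556.039, -112.704, -0.114, 36.913, 0.884], np.float64(1.114))
s3 ([556.648, -112.758, -0.12, 39.546, 0.793], np.float64(1.068))
hex ([519.199, 104.027, 0.251, 0.559, 0.897], np.float64(0.821))
hex ([519.165, 103.983, 0.273, 1.255, 0.922], np.float64(0.816))
hex ([519.072, 103.516, 1.319, -0.119, 0.936], np.float64(0.821))
real	0m15.331s
user	0m15.762s
sys	0m0.060s
```

```bash
cat > f2.py <<'E'
from fit import *
s=dict(np.load('avg.npz')); W=world(s)
for n,(x,y,t) in dict(s1=(497.8,-328,-.03),s2=(522,-219,-.015),s3=(556,-112.7,-.12)).items():
    for j in (29,33.4,38.5): print(n,j,fit(s,W,lambda X,Y,_:spanH(X,Y,j),[x,y,t,j,1],(x-120,x+30,y-40,y+45),12,0,[4,4,.05,2,.5]))
    b=(slice(None),slice(None))
    m=(abs(W[...,0]-x-2)<6)&(abs(W[...,1]-y)<50); vs=np.nonzero(m)[0]
    for r in range(vs.min(),vs.max()+1):
        q=m[r]; print(r,round(np.median(W[r,q,1])-y,1),round(np.median(W[r,q,2]),1),s['color'][r,q].mean().round(),end=' | ')
    print()
E
python3 f2.py
```

```text
s1 29 ([497.626, -328.399, -0.037, 30.318, 0.967], np.float64(1.259))
s1 33.4 ([497.779, -327.837, -0.031, 34.538, 0.976], np.float64(1.137))
s1 38.5 ([497.861, -327.722, -0.03, 39.337, 0.978], np.float64(1.2))
172 -47.4 0.7 178.0 | 173 -24.5 12.8 196.0 | 174 -17.2 13.2 178.0 | 175 -15.9 10.0 137.0 | 176 -16.2 5.6 133.0 | 177 -15.5 1.7 153.0 | 178 -11.2 0.4 175.0 | 179 -4.3 1.0 200.0 | 180 2.9 1.6 204.0 | 181 25.4 13.7 178.0 | 182 27.9 11.4 133.0 | 183 27.4 6.7 117.0 | 184 27.1 1.9 134.0 | 185 30.5 0.5 152.0 | 186 37.6 1.2 159.0 | 187 42.9 0.9 162.0 | 188 48.4 0.9 161.0 | 
s2 29 ([521.972, -219.196, -0.011, 29.443, 0.973], np.float64(1.191))
s2 33.4 ([522.008, -219.458, -0.016, 35.54, 1.005], np.float64(1.24))
s2 38.5 ([521.738, -220.602, -0.022, 40.297, 1.1], np.float64(1.404))
190 -49.9 2.2 211.0 | 191 -44.8 1.3 188.0 | 192 -38.1 2.3 191.0 | 193 -18.3 13.3 177.0 | 194 -15.1 11.2 137.0 | 195 -14.2 7.8 121.0 | 196 -15.1 2.4 141.0 | 197 -11.1 1.1 159.0 | 198 -6.6 0.5 169.0 | 199 -0.5 1.0 186.0 | 200 20.2 13.0 178.0 | 201 24.3 12.3 143.0 | 202 23.7 7.1 126.0 | 203 24.1 3.3 133.0 | 204 25.9 0.5 141.0 | 205 32.5 1.4 144.0 | 206 37.2 1.0 147.0 | 207 42.7 1.0 157.0 | 208 48.8 1.8 182.0 | 
s3 29 ([555.768, -112.473, -0.111, 30.77, 0.721], np.float64(1.384))
s3 33.4 ([554.882, -111.459, -0.103, 34.812, 0.637], np.float64(1.211))
s3 38.5 ([555.89, -112.433, -0.11, 41.095, 0.667], np.float64(1.025))
211 -46.5 0.5 196.0 | 212 -26.4 13.2 201.0 | 213 -20.9 13.5 181.0 | 214 -18.5 11.0 133.0 | 215 -19.0 6.5 106.0 | 216 -19.7 1.8 95.0 | 217 -17.1 -0.6 102.0 | 218 -10.6 0.6 114.0 | 219 -6.5 -0.1 116.0 | 220 -2.3 -0.7 129.0 | 221 3.8 0.2 176.0 | 222 22.7 12.0 207.0 | 223 28.6 13.4 187.0 | 224 29.9 9.7 134.0 | 225 29.9 5.7 102.0 | 226 28.6 0.2 87.0 | 227 34.3 1.0 90.0 | 228 38.8 0.9 99.0 | 229 42.7 -0.2 102.0 | 230 48.2 0.4 103.0 |
```

The front-face spacing gives jaws of 33.1 (s1, at y -328), 28.7 (s2) and 38.5 (s3), so s1 fits. Next I need the jig frame and the station.

```bash
cat > f3.py <<'E'
from h import *
s=dict(np.load('avg.npz')); W=world(s); W[...,2]-=1
p=W[(W[...,2]>11)&(W[...,2]<19)&(W[...,0]>420)&(W[...,0]<680)&(W[...,1]>-60)&(W[...,1]<350)]
# yaw from the -x edge: max col per row
E=[]
for v in range(236,322):
    q=(W[v,:,2]>9)&(W[v,:,2]<19)&(W[v,:,0]>420)&(W[v,:,0]<560)
    if q.any(): E.append(W[v,np.nonzero(q)[0].max()][:2])
E=np.array(E); 
for _ in range(4):
    f=np.polyfit(E[:,1],E[:,0],1); r=E[:,0]-np.polyval(f,E[:,1]); E=E[abs(r)<max(3,1.5*r.std())]
psi=-np.arctan(f[0]); print('yaw from edge',psi,len(E),r.std())
for psi in (psi,-.11):
    ex=np.array([np.cos(psi),np.sin(psi)]); ey=np.array([-ex[1],ex[0]])
    a=p[:,:2]@ex; b=p[:,:2]@ey
    print('board x ext',np.percentile(a,[.3,1,5]),'edge',np.median(E@ex),'y ext',np.sort(b)[[0,3,8,20]],np.sort(b)[[-20,-8,-3,-1]])
    for lo in(-1,): 
        h,e=np.histogram(b,bins=np.arange(-100,300,5)); print([(int(c),int(n)) for c,n in zip(e,h) if n][:6],[(int(c),int(n)) for c,n in zip(e,h) if n][-6:])
    for nm,P in dict(screw=(519.1,103.8),knob=(574,98.5)).items(): print(nm,ex@P,ey@P)
# front board face (vertical, z 3..12)
q=W[(W[...,2]>4)&(W[...,2]<12)&(W[...,0]>470)&(W[...,0]<620)&(W[...,1]>290)&(W[...,1]<340)]
print('front face',np.median(q[:,:2]@ey),len(q))
E
python3 f3.py
```

```text
yaw from edge -0.11315710661179083 86 0.7934402354023472
board x ext [439.47327628 440.01777059 443.14066887] edge 440.56610754555936 y ext [33.96163734 34.82995315 35.75030473 37.40598696] [373.83149689 374.06328611 374.5650215  374.7351136 ]
[(30, 4), (35, 38), (40, 45), (45, 43), (50, 42), (55, 50)] [(265, 41), (270, 34), (275, 44), (280, 47), (285, 38), (290, 45)]
screw 504.0594714251222 161.75073188899802
knob 559.2068155462747 162.68370369091906
board x ext [440.16305127 440.63229744 443.80249728] edge 441.19064543055265 y ext [32.05753721 33.32963216 34.20487616 35.72961933] [372.1312195  372.47664478 373.04484524 373.10247583]
[(30, 15), (35, 39), (40, 45), (45, 42), (50, 44), (55, 49)] [(265, 35), (270, 49), (275, 40), (280, 43), (285, 44), (290, 34)]
screw 504.5676228224226 160.15855893248258
knob 559.7176375946823 160.91742032927297
front face 372.05997660028584 105
```

>>> servo_tool(steps=[{"dx": -1,"dy": -0.66},{"dx": -1,"dy": -0.66},{"dx": -1,"dy": -0.66}], claw=1, force=40)

```text
schema error: expected keys dx, dy, dz, yaw
```

>>> servo_tool(steps=[{"dx": -1,"dy": -0.66},{"dx": -1,"dy": -0.66},{"dx": -1,"dy": -0.66}])

```text
schema error: expected keys dx, dy, dz, yaw
```

```bash
cat >> h.py <<'E'
def go(x,y,z,yaw=None):
    s=readout.read_state(); p=np.array(s['tool_pos']); w=s['tcp_rot'][2]; d=np.array([x,y,z])-p
    t=[np.cos(w)*d[0]+np.sin(w)*d[1],np.sin(w)*d[0]-np.cos(w)*d[1],-d[2]]
    dy=0 if yaw is None else (yaw-w+np.pi)%(2*np.pi)-np.pi
    print('now',round(s['t'],2),p.round(1),np.round(s['tcp_rot'],3),'F',np.round(s['wrist_force'],1),'M',np.round(s['moment'],2),'open mm',round(s['opening']*87,1),'grip',round(s['gripper_force'],1))
    print('dx,dy,dz,yaw =',np.round(np.array(t)/150,3),round(-dy/(np.pi/2),3),'rows>=',np.linalg.norm(d)/62.5)
E
python3 -c "
from h import *
go(574,98.5,130,3.03)"
```

```text
now 0.95 [214.8 586.9 222.5] [-3.142  0.     2.791] F [ 0.3  0.3 -0. ] M [-0.04  0.02  0.  ] open mm 86.9 grip 0.0
dx,dy,dz,yaw = [-3.368 -2.235  0.617] -0.152 rows>= 9.813010581853334
```

>>> servo_tool(steps=[{"dx": -1,"dy": -0.66,"dz": 0,"yaw": 0},{"dx": -1,"dy": -0.66,"dz": 0,"yaw": 0},{"dx": -1,"dy": -0.66,"dz": 0,"yaw": 0}], claw=1, force=40)

```text
t: 1.32
tool_pos: [322.5, 440.8, 222.6]
tcp_rot: [3.141, 0.0, 2.791]
wrist_force: [0.8, 0.6, 1.4]
opening: 1.0
gripper_force: 0.0
```

>>> servo_tool(steps=[{"dx": -1,"dy": -0.66,"dz": 0,"yaw": 0},{"dx": -1,"dy": -0.66,"dz": 0,"yaw": 0},{"dx": -1,"dy": -0.66,"dz": 0,"yaw": 0}])

```text
t: 1.7
tool_pos: [429.6, 296.1, 222.9]
tcp_rot: [3.141, 0.001, 2.79]
wrist_force: [1.0, -0.0, -0.3]
opening: 0.999
gripper_force: 0.0
```

```bash
python3 -c "
from h import *
go(574,98.5,130,3.03)"
```

```text
now 1.7 [429.6 296.1 222.9] [3.141e+00 1.000e-03 2.790e+00] F [ 1.  -0.  -0.3] M [0.01 0.02 0.06] open mm 86.9 grip 0.0
dx,dy,dz,yaw = [-1.357 -0.905  0.619] -0.153 rows>= 4.1877153395878075
```

>>> servo_tool(steps=[{"dx": -0.95,"dy": -0.65,"dz": 0.2,"yaw": -0.1},{"dx": -0.95,"dy": -0.65,"dz": 0.2,"yaw": -0.153},{"dx": -0.95,"dy": -0.65,"dz": 0.2,"yaw": -0.153}])

```text
t: 2.08
tool_pos: [529.9, 155.2, 192.4]
tcp_rot: [3.142, 0.001, 3.031]
wrist_force: [-0.4, 0.7, 0.0]
opening: 1.003
gripper_force: 0.0
```

```bash
python3 -c "
from h import *
go(574,98.5,130,3.03)"
```

```text
now 2.08 [529.9 155.2 192.4] [3.142e+00 1.000e-03 3.031e+00] F [-0.4  0.7  0. ] M [ 0.02 -0.01  0.01] open mm 87.2 grip 0.0
dx,dy,dz,yaw = [-0.334 -0.343  0.416] 0.001 rows>= 1.522113025387705
```

>>> servo_tool(steps=[{"dx": -0.334,"dy": -0.343,"dz": 0.3,"yaw": 0},{"dx": -0.334,"dy": -0.343,"dz": 0.4,"yaw": 0},{"dx": -0.334,"dy": -0.343,"dz": 0.7,"yaw": 0},{"dx": -0.334,"dy": -0.343,"dz": 0.87,"yaw": 0},{"dx": -0.334,"dy": -0.343,"dz": 0.87,"yaw": 0}])

```text
t: 2.7
tool_pos: [570.7, 100.5, 59.5]
tcp_rot: [-3.141, -0.005, 3.031]
wrist_force: [0.4, -0.3, 0.2]
opening: 1.002
gripper_force: 0.0
```

>>> servo_tool(steps=[{"dx": 0,"dy": 0,"dz": 0,"yaw": 0},{"dx": 0,"dy": 0,"dz": 0,"yaw": 0},{"dx": 0,"dy": 0,"dz": 0,"yaw": 0},{"dx": 0,"dy": 0,"dz": 0,"yaw": 0}], claw=0, force=25)

```text
t: 3.2
tool_pos: [573.3, 100.8, 62.8]
tcp_rot: [3.141, 0.001, 3.031]
wrist_force: [-0.6, 1.6, 0.1]
opening: 0.637
gripper_force: 0.0
```

```bash
python3 -c "
from h import *
go(574+4.8,98.5+42.2,62)
st()"
```

```text
now 3.2 [573.3 100.8  62.8] [3.141e+00 1.000e-03 3.031e+00] F [-0.6  1.6  0.1] M [-0.02  0.01  0.02] open mm 55.4 grip 0.0
dx,dy,dz,yaw = [-0.007  0.268  0.005] 0.0 rows>= 0.644698015118669
{'t': 3.2, 'q': [0.039, 0.285, 1.769, 0.0, 1.087, -1.422], 'tool_pos': [573.308, 100.79, 62.771], 'tcp_rot': [3.141, 0.001, 3.031], 'wrist_force': [-0.603, 1.614, 0.132], 'moment': [-0.024, 0.014, 0.019], 'opening': 0.637, 'gripper_force': 0.0}
```

>>> servo_tool(steps=[{"dx": 0,"dy": 0,"dz": 0,"yaw": 0},{"dx": 0,"dy": 0,"dz": 0,"yaw": 0},{"dx": 0,"dy": 0,"dz": 0,"yaw": 0},{"dx": 0,"dy": 0,"dz": 0,"yaw": 0},{"dx": 0,"dy": 0,"dz": 0,"yaw": 0}])

```text
t: 3.82
tool_pos: [572.8, 100.4, 62.0]
tcp_rot: [-3.141, -0.0, 3.031]
wrist_force: [-0.7, -2.1, 0.7]
opening: 0.259
gripper_force: 25.0
```

```bash
python3 -c "
from h import *
go(574+4.8,98.5+42.2,62)"
```

```text
now 3.83 [572.8 100.4  62. ] [-3.141 -0.     3.031] F [-0.7 -2.1  0.7] M [-0.38  0.04  0.03] open mm 22.6 grip 25.0
dx,dy,dz,yaw = [-0.01   0.271 -0.   ] 0.0 rows>= 0.6518455995363173
```

>>> servo_tool(steps=[{"dx": 0,"dy": 0.06,"dz": 0,"yaw": 0},{"dx": 0,"dy": 0.12,"dz": 0,"yaw": 0},{"dx": 0,"dy": 0.18,"dz": 0,"yaw": 0},{"dx": 0,"dy": 0.2,"dz": 0,"yaw": 0}])

```text
t: 4.32
tool_pos: [576.1, 129.7, 62.0]
tcp_rot: [-3.138, -0.0, 3.033]
wrist_force: [-1.5, -14.2, 1.2]
opening: 0.26
gripper_force: 25.0
```

>>> servo_tool(steps=[{"dx": 0,"dy": 0.02,"dz": 0,"yaw": 0},{"dx": 0,"dy": 0.02,"dz": 0,"yaw": 0}])

```text
t: 4.58
tool_pos: [576.2, 130.2, 62.0]
tcp_rot: [-3.135, -0.001, 3.032]
wrist_force: [-2.3, -17.4, 2.9]
opening: 0.26
gripper_force: 25.0
```

>>> servo_tool(steps=[{"dx": 0,"dy": 0.02,"dz": 0,"yaw": 0},{"dx": 0,"dy": 0.02,"dz": 0,"yaw": 0}])

```text
t: 4.82
tool_pos: [576.9, 136.4, 62.0]
tcp_rot: [-3.141, -0.0, 3.031]
wrist_force: [0.4, -0.4, -1.1]
opening: 0.26
gripper_force: 25.0
```

>>> servo_tool(steps=[{"dx": 0,"dy": 0.015,"dz": 0,"yaw": 0},{"dx": 0,"dy": 0.015,"dz": 0,"yaw": 0}])

```text
t: 5.08
tool_pos: [577.2, 139.6, 62.0]
tcp_rot: [3.141, 0.0, 3.032]
wrist_force: [0.4, -0.2, -1.4]
opening: 0.259
gripper_force: 25.0
```

>>> servo_tool(steps=[{"dx": 0,"dy": 0.01,"dz": 0,"yaw": 0},{"dx": 0,"dy": 0.01,"dz": 0,"yaw": 0}])

```text
t: 5.32
tool_pos: [577.4, 140.5, 62.0]
tcp_rot: [3.141, 0.0, 3.031]
wrist_force: [1.2, -1.5, -1.8]
opening: 0.257
gripper_force: 25.0
```

>>> servo_tool(steps=[{"dx": 0,"dy": 0.01,"dz": 0,"yaw": 0},{"dx": 0,"dy": 0.01,"dz": 0,"yaw": 0}])

```text
t: 5.58
tool_pos: [577.4, 140.9, 62.0]
tcp_rot: [-3.14, -0.0, 3.031]
wrist_force: [0.6, -5.4, -0.3]
opening: 0.263
gripper_force: 25.0
```

>>> servo_tool(steps=[{"dx": 0,"dy": -0.008,"dz": 0,"yaw": 0},{"dx": 0,"dy": -0.008,"dz": 0,"yaw": 0}])

```text
t: 5.82
tool_pos: [577.4, 140.8, 62.0]
tcp_rot: [3.141, 0.0, 3.031]
wrist_force: [1.4, -1.0, -1.5]
opening: 0.261
gripper_force: 25.0
```

>>> servo_tool(steps=[{"dx": 0,"dy": 0,"dz": 0,"yaw": 0},{"dx": 0,"dy": 0,"dz": 0,"yaw": 0},{"dx": 0,"dy": 0,"dz": 0,"yaw": 0},{"dx": 0,"dy": 0,"dz": -0.3,"yaw": 0},{"dx": 0,"dy": 0,"dz": -0.6,"yaw": 0}], claw=0.55)

```text
t: 6.45
tool_pos: [576.6, 140.5, 152.4]
tcp_rot: [-3.141, -0.002, 3.031]
wrist_force: [0.3, -0.3, -0.2]
opening: 0.546
gripper_force: 0.0
```

```bash
python3 -c "
from h import *
go(410,-325.2,150,3.11)"
```

```text
now 6.45 [576.6 140.5 152.4] [-3.141e+00 -2.000e-03  3.031e+00] F [ 0.3 -0.3 -0.2] M [-0.   -0.06  0.05] open mm 47.5 grip 0.0
dx,dy,dz,yaw = [ 0.762 -3.208  0.016] -0.05 rows>= 7.914112610524524
```

>>> servo_tool(steps=[{"dx": 0.3,"dy": -1,"dz": 0,"yaw": -0.05},{"dx": 0.3,"dy": -1,"dz": 0,"yaw": -0.05},{"dx": 0.3,"dy": -1,"dz": 0,"yaw": -0.05}])

```text
t: 6.82
tool_pos: [514.9, -5.6, 152.3]
tcp_rot: [-3.141, 0.0, 3.108]
wrist_force: [-0.7, 0.0, 0.0]
opening: 0.547
gripper_force: 0.0
```

>>> servo_tool(steps=[{"dx": 0.3,"dy": -1,"dz": 0,"yaw": 0},{"dx": 0.3,"dy": -1,"dz": 0,"yaw": 0},{"dx": 0.3,"dy": -1,"dz": 0,"yaw": 0}])

```text
t: 7.2
tool_pos: [465.3, -154.5, 152.4]
tcp_rot: [-3.141, 0.0, 3.107]
wrist_force: [0.6, -0.6, 0.3]
opening: 0.553
gripper_force: 0.0
```

>>> servo_tool(steps=[{"dx": 0.2,"dy": -1,"dz": 0,"yaw": 0},{"dx": 0.2,"dy": -1,"dz": 0,"yaw": 0},{"dx": 0.2,"dy": -1,"dz": 0,"yaw": 0}])

```text
t: 7.58
tool_pos: [430.6, -304.1, 152.5]
tcp_rot: [-3.141, 0.001, 3.107]
wrist_force: [0.6, 0.2, 0.1]
opening: 0.552
gripper_force: 0.0
```

```bash
python3 -c "
from h import *
go(410,-325.2,40,3.11)"
```

```text
now 7.58 [ 430.6 -304.1  152.5] [-3.141e+00  1.000e-03  3.107e+00] F [0.6 0.2 0.1] M [ 0.06  0.01 -0.  ] open mm 48.0 grip 0.0
dx,dy,dz,yaw = [ 0.132 -0.146  0.75 ] -0.002 rows>= 1.8604252578526286
```

>>> servo_tool(steps=[{"dx": 0.132,"dy": -0.146,"dz": 0.3,"yaw": 0},{"dx": 0.132,"dy": -0.146,"dz": 0.6,"yaw": 0},{"dx": 0.132,"dy": -0.146,"dz": 0.8,"yaw": 0},{"dx": 0.132,"dy": -0.146,"dz": 0.92,"yaw": 0},{"dx": 0.132,"dy": -0.146,"dz": 1.0,"yaw": 0},{"dx": 0.132,"dy": -0.146,"dz": 1.0,"yaw": 0}])

```text
t: 8.32
tool_pos: [411.1, -322.2, 1.9]
tcp_rot: [3.141, -0.0, 3.11]
wrist_force: [-0.3, -0.1, 0.1]
opening: 0.551
gripper_force: 0.0
```

Run:
```python
from h import *
go(410,-325.2,2)
s=snap('side'); 
c=s['color'][160:270,200:340][...,::-1]
cv2.imwrite('pics/g1.png',cv2.resize(c,None,fx=5,fy=5,interpolation=cv2.INTER_CUBIC))
from fit import *
W=world(s)
print('hex',fit(s,W,hexH,[524,146,.27,0,1],(496,554,117,175),74,46,[3,3,.2,1,.5]))
```

```text
now 8.32 [ 411.1 -322.2    1.9] [ 3.141 -0.     3.11 ] F [-0.3 -0.1  0.1] M [ 0.07  0.01 -0.  ] open mm 48.0 grip 0.0
dx,dy,dz,yaw = [ 0.007 -0.02  -0.001] 0.0 rows>= 0.05148322818194501
hex ([524.607, 146.145, 0.235, 1.089, 0.843], np.float64(2.123))
```

View pics/g1.png

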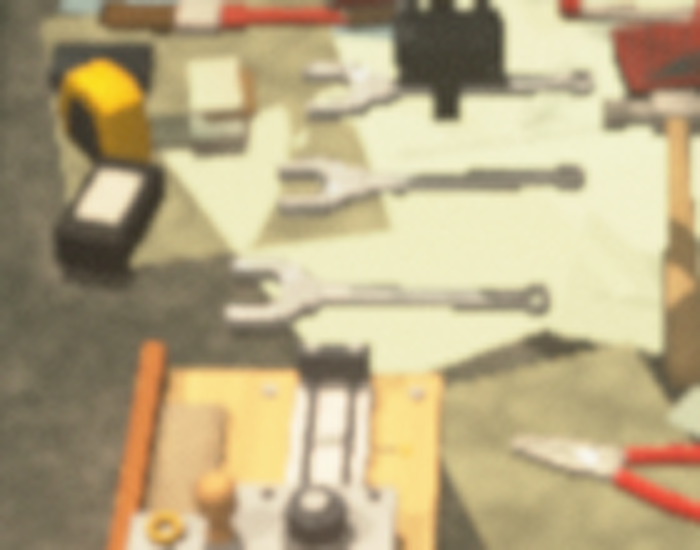

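The gripper straddles the shank of the right spanner at (450,80) in the crop. The carriage is now at the station, with the screw at about (524.6,146.1).

>>> servo_tool(steps=[{"dx": 0,"dy": -0.013,"dz": 0,"yaw": 0},{"dx": 0,"dy": -0.013,"dz": 0,"yaw": 0},{"dx": 0,"dy": -0.013,"dz": 0,"yaw": 0},{"dx": 0,"dy": -0.013,"dz": 0,"yaw": 0},{"dx": 0,"dy": -0.013,"dz": 0,"yaw": 0},{"dx": 0,"dy": -0.013,"dz": 0,"yaw": 0},{"dx": 0,"dy": -0.013,"dz": 0,"yaw": 0}], claw=0, force=55)

```text
t: 9.25
tool_pos: [411.1, -324.4, 2.3]
tcp_rot: [-3.141, 0.0, 3.11]
wrist_force: [-1.0, -0.4, 3.6]
opening: 0.176
gripper_force: 55.0
```

>>> servo_tool(steps=[{"dx": 0,"dy": 0,"dz": -0.1,"yaw": 0},{"dx": 0,"dy": 0,"dz": -0.4,"yaw": 0},{"dx": 0,"dy": 0,"dz": -0.8,"yaw": 0}])

```text
t: 9.62
tool_pos: [409.6, -322.8, 122.0]
tcp_rot: [3.138, -0.003, 3.11]
wrist_force: [0.7, -0.3, -1.9]
opening: 0.172
gripper_force: 55.0
```

```bash
python3 -c "
from h import *
import math
# pre-position: jaw centre 45 mm short of the hex along yaw .26
th=.25; r=88+75
go(524.3-r*math.cos(th),145-r*math.sin(th),115,th+math.pi)"
```

```text
now 9.62 [ 409.6 -322.8  122. ] [ 3.138e+00 -3.000e-03  3.110e+00] F [ 0.7 -0.3 -1.9] M [-0.   -0.09 -0.01] open mm 15.0 grip 55.0
dx,dy,dz,yaw = [0.379 2.839 0.047] -0.179 rows>= 6.875419978505234
```

>>> servo_tool(steps=[{"dx": 0.14,"dy": 0.97,"dz": 0,"yaw": -0.179},{"dx": 0.14,"dy": 0.97,"dz": 0,"yaw": -0.179},{"dx": 0.14,"dy": 0.97,"dz": 0,"yaw": -0.179}])

```text
t: 10.0
tool_pos: [393.4, -175.0, 122.0]
tcp_rot: [3.14, -0.0, -2.889]
wrist_force: [0.2, -0.4, -1.4]
opening: 0.175
gripper_force: 55.0
```

```bash
python3 -c "
from h import *
import math
th=.25; r=88+75
go(524.3-r*math.cos(th),145-r*math.sin(th),115,th+math.pi)"
```

```text
now 10.0 [ 393.4 -175.   122. ] [ 3.14  -0.    -2.889] F [ 0.2 -0.4 -1.4] M [ 0.04  0.03 -0.01] open mm 15.2 grip 55.0
dx,dy,dz,yaw = [-0.291  1.85   0.047] 0.001 rows>= 4.496747486319335
```

>>> servo_tool(steps=[{"dx": -0.15,"dy": 0.93,"dz": 0,"yaw": 0},{"dx": -0.15,"dy": 0.93,"dz": 0,"yaw": 0},{"dx": -0.15,"dy": 0.93,"dz": 0,"yaw": 0}])

```text
t: 10.38
tool_pos: [380.8, -34.3, 122.1]
tcp_rot: [3.141, -0.0, -2.889]
wrist_force: [0.2, -1.0, -2.7]
opening: 0.173
gripper_force: 55.0
```

>>> servo_tool(steps=[{"dx": -0.14,"dy": 0.92,"dz": 0.05,"yaw": 0},{"dx": -0.14,"dy": 0.92,"dz": 0.05,"yaw": 0},{"dx": -0.14,"dy": 0.92,"dz": 0.05,"yaw": 0},{"dx": -0.14,"dy": 0.92,"dz": 0.05,"yaw": 0}])

```text
t: 10.88
tool_pos: [367.8, 102.6, 114.8]
tcp_rot: [3.142, -0.0, -2.889]
wrist_force: [-0.6, -0.1, -1.7]
opening: 0.173
gripper_force: 55.0
```

```bash
cat > f4.py <<'E'
from fit import *
S=[optics.snapshot('side') for _ in range(8)]
s=S[0]; s['color']=np.mean([a['color'] for a in S],0).astype('u1')
z=np.stack([a['z_map'] for a in S]); z[z==0]=np.nan; s['z_map']=np.nan_to_num(np.nanmedian(z,0)); np.savez('avg2.npz',**s)
W=world(s); st_=readout.read_state(); p=np.array(st_['tool_pos']); w=st_['tcp_rot'][2]-np.pi
go(*p)
for a in (.1,.3): print('hex',fit(s,W,hexH,[524,146,a,0,1],(496,554,117,175),74,46,[3,3,.2,1,.5]))
k=2.66
cv2.imwrite('pics/j%d.png'%(st_['t']*10),np.hstack([ortho(s,560,60,p[2]+9,400,400,2.66),ortho(s,600,80,70,400,400,2.66)]))
x,y=p[0]+88*np.cos(w),p[1]+88*np.sin(w); zu=p[2]-2.3
# spanner at height: shift z
def H(X,Y,_):
    h=spanH(X,Y,33.4); return np.where(h>0,h+zu,-1)
for zz in(0,):
  W2=W; print('pred',x,y,w,'fit',fit(s,W,lambda X,Y,_:np.where(X>-60,H(X,Y,_),-1),[x,y,w,33,1],(x-45,x+25,y-42,y+42),int(zu+12),int(zu-1),[3,3,.05,1,.5]))
E
python3 f4.py; ls pics
```

```text
now 11.28 [368.5 100.8 114.6] [-3.142  0.    -2.894] F [-0.5 -0.3 -2.7] M [ 0.12  0.04 -0.01] open mm 15.3 grip 55.0
dx,dy,dz,yaw = [-0.  0. -0.] 0.0 rows>= 0.0
hex ([524.462, 146.569, 0.249, 0.297, 0.908], np.float64(1.089))
hex ([524.326, 146.525, 0.232, 0.614, 0.972], np.float64(1.098))
pred 453.84739039304685 122.31919726220535 -6.035630234588586 fit ([452.999, 121.196, -6.044, 33.94, 1.469], np.float64(6.231))
g1.png
heads.png
j112.png
orth.png
side0.png
side_c.png
top0.png
```

```bash
cat > f5.py <<'E'
from fit import *
s=dict(np.load('avg2.npz')); W=world(s); zu=114.6-2.3
x,y,w=453.8,122.3,.2476
u0=s['R']@np.array([x,y,zu])+s['t']
W=W.copy(); W[...,2]=np.clip(W[...,2],zu-1,zu+14)
H=lambda X,Y,_:np.where((spanH(X,Y,33.4)>0)&(X>-60),spanH(X,Y,33.4)+zu,-1)
# box selected in image: pixels around projection
v,u=np.mgrid[:420,:560]; pu=u0[0]/u0[2]*s['fx']+s['cx']; pv=u0[1]/u0[2]*s['fy']+s['cy']
Wb=W.copy(); sel=(abs(u-pu-2)<17)&(abs(v-pv)<13); 
zz=s['z_map'].copy(); s['z_map']=np.where(sel,zz,0)
for j in (0,3): print(fit(s,Wb,H,[x+j,y-j,w,33,1],(0,1000,-500,500),zu+12,zu-1,[3,3,.05,1,.5]))
E
python3 f5.py
```

```text
([453.952, 122.409, 0.258, 34.652, -0.0], np.float64(0.709))
([453.059, 122.633, 0.29, 34.485, -0.001], np.float64(0.712))
```

View pics/j112.png

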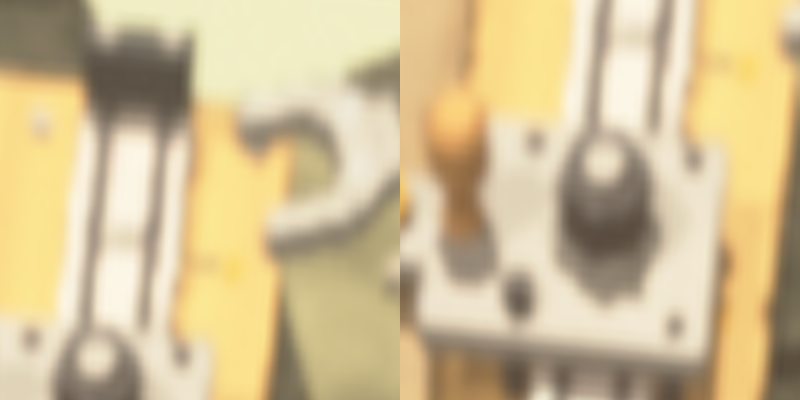

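The left panel shows the jaw at (310,175), where the model puts it. The right panel shows the hex at (605,190), clear of everything. Now I'll lower the spanner and line it up.

>>> servo_tool(steps=[{"dx": 0,"dy": 0.042,"dz": 0.2,"yaw": 0},{"dx": 0,"dy": 0.042,"dz": 0.374,"yaw": 0},{"dx": -0.1,"dy": 0.042,"dz": 0.374,"yaw": 0},{"dx": -0.195,"dy": 0.042,"dz": 0.374,"yaw": 0},{"dx": -0.195,"dy": 0.042,"dz": 0.374,"yaw": 0},{"dx": -0.195,"dy": 0.042,"dz": 0.374,"yaw": 0}])

```text
t: 12.02
tool_pos: [394.5, 114.5, 58.2]
tcp_rot: [3.141, -0.001, -2.893]
wrist_force: [0.4, -0.3, -2.0]
opening: 0.173
gripper_force: 55.0
```

```bash
python3 -c "
from h import *
import math
th=.245; r=88
go(524.4-r*math.cos(th),146.5-r*math.sin(th),58.5,th+math.pi)"
```

```text
now 12.03 [394.5 114.5  58.2] [ 3.141e+00 -1.000e-03 -2.893e+00] F [ 0.4 -0.3 -2. ] M [ 0.03 -0.02 -0.03] open mm 15.0 grip 55.0
dx,dy,dz,yaw = [-0.305 -0.004 -0.002] 0.002 rows>= 0.7319434430978569
```

>>> servo_tool(steps=[{"dx": -0.06,"dy": -0.003,"dz": 0,"yaw": 0},{"dx": -0.09,"dy": -0.004,"dz": 0,"yaw": 0},{"dx": -0.12,"dy": -0.004,"dz": 0,"yaw": 0},{"dx": -0.14,"dy": -0.004,"dz": 0,"yaw": 0}])

```text
t: 12.52
tool_pos: [415.9, 119.5, 58.4]
tcp_rot: [-3.142, -0.0, -2.892]
wrist_force: [0.0, 1.0, -2.4]
opening: 0.175
gripper_force: 55.0
```

>>> servo_tool(steps=[{"dx": -0.02,"dy": 0,"dz": 0,"yaw": 0},{"dx": -0.03,"dy": 0,"dz": 0,"yaw": 0}])

```text
t: 12.78
tool_pos: [420.1, 120.5, 58.4]
tcp_rot: [3.142, -0.0, -2.892]
wrist_force: [0.2, -0.3, -2.1]
opening: 0.176
gripper_force: 55.0
```

>>> servo_tool(steps=[{"dx": -0.03,"dy": 0,"dz": 0,"yaw": 0},{"dx": -0.06,"dy": 0,"dz": 0,"yaw": 0}])

```text
t: 13.02
tool_pos: [429.0, 122.9, 58.5]
tcp_rot: [3.142, 0.0, -2.892]
wrist_force: [-0.2, 1.1, -1.5]
opening: 0.175
gripper_force: 55.0
```

>>> servo_tool(steps=[{"dx": -0.03,"dy": 0,"dz": 0,"yaw": 0},{"dx": -0.06,"dy": 0,"dz": 0,"yaw": 0},{"dx": -0.06,"dy": 0,"dz": 0,"yaw": 0}])

```text
t: 13.4
tool_pos: [437.8, 125.1, 58.5]
tcp_rot: [3.142, 0.0, -2.892]
wrist_force: [0.5, 0.5, -1.0]
opening: 0.172
gripper_force: 55.0
```

Run:
```python
from h import *
import math
th=.245; r=88
go(524.4-r*math.cos(th),146.5-r*math.sin(th),58.5,th+math.pi)
s=snap('side'); cv2.imwrite('pics/on.png',np.hstack([ortho(s,600,80,68,400,400,2.66),cv2.resize(s['color'][210:300,220:310],(400,400),interpolation=cv2.INTER_CUBIC)[...,::-1]]))
```

```text
now 13.4 [437.8 125.1  58.5] [ 3.142  0.    -2.892] F [ 0.5  0.5 -1. ] M [0.19 0.11 0.03] open mm 14.9 grip 55.0
dx,dy,dz,yaw = [-0.008 -0.001 -0.   ] 0.003 rows>= 0.01901282333230809
```

View pics/on.png

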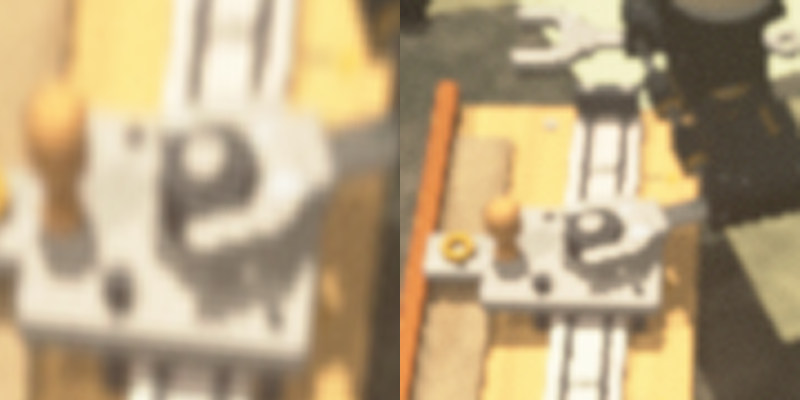

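The jaw straddles the hex: in the left panel the head wraps it at about (215,185). Now I'll turn clockwise along an arc about the screw.

>>> servo_tool(steps=[{"dx": -0.009,"dy": 0.07,"dz": 0,"yaw": 0.0764},{"dx": -0.022,"dy": 0.1395,"dz": 0,"yaw": 0.1528},{"dx": -0.043,"dy": 0.2067,"dz": 0,"yaw": 0.2292},{"dx": -0.071,"dy": 0.2709,"dz": 0,"yaw": 0.3056},{"dx": -0.071,"dy": 0.2709,"dz": 0,"yaw": 0.3056}])

```text
t: 14.08
tool_pos: [437.6, 167.0, 58.3]
tcp_rot: [-3.141, -0.0, 2.913]
wrist_force: [-0.1, -0.9, -2.3]
opening: 0.177
gripper_force: 55.0
```

```bash
cat > arc.py <<'E'
from h import *
import sys
s=readout.read_state(); w=s['tcp_rot'][2]+np.pi; p=np.array(s['tool_pos']); w=(w+np.pi)%(2*np.pi)-np.pi
print('t',s['t'],'yaw',w,'jaw',p[:2]+88*np.array([np.cos(w),np.sin(w)]),p[2],'F',np.round(s['wrist_force'],1),'M',np.round(s['moment'],2),'grip',s['opening'])
f=p[:2]-[524.4,146.5]
M=s['moment'][2]; print('moment about screw (if moment at TCP)',M+(f[0]*s['wrist_force'][1]-f[1]*s['wrist_force'][0])/1000)
E
python3 arc.py
```

```text
t 14.075 yaw -0.22890698069986826 jaw [523.26046861 147.03576135] 58.3433045189336 F [-0.1 -0.9 -2.3] M [-0.14  0.04 -0.03] grip 0.1768063979854976
moment about screw (if moment at TCP) 0.054443463485681826
```

>>> servo_tool(steps=[{"dx": -0.009,"dy": 0.07,"dz": 0,"yaw": 0.0764},{"dx": -0.022,"dy": 0.1395,"dz": 0,"yaw": 0.1528},{"dx": -0.043,"dy": 0.2067,"dz": 0,"yaw": 0.2292},{"dx": -0.071,"dy": 0.2709,"dz": 0,"yaw": 0.3056}])

```text
t: 14.58
tool_pos: [456.5, 203.5, 58.0]
tcp_rot: [-3.139, -0.001, 2.43]
wrist_force: [-1.5, -5.2, -2.1]
opening: 0.169
gripper_force: 55.0
```

```bash
python3 arc.py
```

```text
t 14.575 yaw -0.7116683764694809 jaw [523.11779543 146.06947798] 57.9752763884346 F [-1.5 -5.2 -2.1] M [-0.95  0.27  0.08] grip 0.16938252810564008
moment about screw (if moment at TCP) 0.5188046265947203
```

>>> servo_tool(steps=[{"dx": 0,"dy": 0.0235,"dz": 0,"yaw": 0.0255},{"dx": -0.002,"dy": 0.047,"dz": 0,"yaw": 0.051}])

```text
t: 14.82
tool_pos: [460.7, 207.4, 57.5]
tcp_rot: [-3.137, -0.0, 2.353]
wrist_force: [-3.0, -6.0, -2.0]
opening: 0.174
gripper_force: 55.1
```

```bash
python3 arc.py
```

```text
t 14.825 yaw -0.7882889908880948 jaw [522.74370846 145.02794696] 57.53778750483336 F [-3. -6. -2.] M [-1.17  0.55  0.28] grip 0.1742160581653787
moment about screw (if moment at TCP) 0.8398609567661122
```

>>> servo_tool(steps=[{"dx": 0,"dy": 0.0235,"dz": 0,"yaw": 0.0255},{"dx": -0.002,"dy": 0.047,"dz": 0,"yaw": 0.051},{"dx": -0.002,"dy": 0.047,"dz": 0,"yaw": 0.051}])

```text
t: 15.2
tool_pos: [466.0, 211.9, 57.5]
tcp_rot: [-3.137, 0.0, 2.274]
wrist_force: [-1.5, -4.7, -1.1]
opening: 0.175
gripper_force: 55.1
```

```bash
python3 arc.py
```

```text
t 15.2 yaw -0.8675887096411152 jaw [522.90645217 144.81603138] 57.50229271410334 F [-1.5 -4.7 -1.1] M [-1.03  0.42  0.31] grip 0.1748602623879809
moment about screw (if moment at TCP) 0.6858885560927979
```

Run:
```python
from h import *
s=snap('side'); W=world(s); cv2.imwrite('pics/t1.png',np.hstack([ortho(s,600,80,68,400,400,2.66),cv2.resize(s['color'][210:300,220:310],(400,400),interpolation=cv2.INTER_CUBIC)[...,::-1]]))
st()
```

```text
{'t': 15.25, 'q': [0.274, 0.143, 1.949, -0.003, 1.053, -0.428], 'tool_pos': [466.063, 211.946, 57.563], 'tcp_rot': [-3.137, 0.0, 2.274], 'wrist_force': [-1.678, -4.966, -0.855], 'moment': [-1.041, 0.381, 0.265], 'opening': 0.174, 'gripper_force': 55.114}
```

View pics/t1.png

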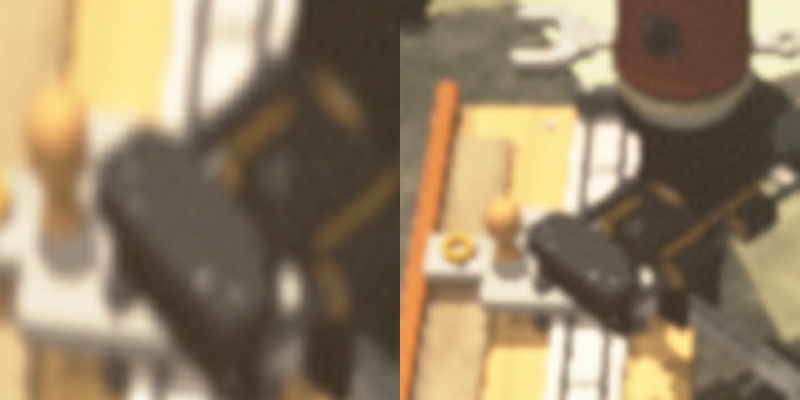

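The gripper hides the head, but the shank tail shows at about (745,340) in the right panel. I'll measure its direction there.

```bash
cat > tail.py <<'E'
from h import *
from scipy import stats
z=0
S=[optics.snapshot('side') for _ in range(3)]; Wm=np.median([world(s) for s in S],0)
p0=np.array(readout.read_state()['tool_pos']); 
m=(abs(Wm[...,2]-p0[2]-8)<7)&(Wm[...,0]<p0[0]-10)&(np.hypot(Wm[...,0]-p0[0],Wm[...,1]-p0[1])<112)&(np.hypot(Wm[...,0]-p0[0],Wm[...,1]-p0[1])>35)&(Wm[...,1]>p0[1])
P=Wm[m]; q=P[:,:2]; c=q.mean(0); u,sv,vt=np.linalg.svd(q-c); d=vt[0]*np.sign(-vt[0][0])
print(len(P),'yaw of spanner',np.arctan2(-d[1],-d[0]),'sv',sv,'centre',c,P[:,2].mean()); n=np.array([-d[1],d[0]])
print('line offset to TCP',(p0[:2]-c)@n,'to screw',(np.array([524.4,146.5])-c)@n, 'far end along from screw', ((q-[524.4,146.5])@d).max())
E
python3 tail.py; python3 arc.py
```

```text
160 yaw of spanner -0.8387677124669306 sv [271.18546983  71.33035818] centre [420.12747899 270.35044279] 64.65260952463413
line offset to TCP 4.8951656280725055 to screw 5.219159035561386 far end along from screw 197.28025749840475
t 15.4 yaw -0.8673134709829036 jaw [522.95535718 144.83457312] 57.576317470987085 F [-3.4 -5.6 -1.6] M [-1.04  0.36  0.28] grip 0.17472230127319593
moment about screw (if moment at TCP) 0.8303103371274019
```

>>> servo_tool(steps=[{"dx": 0,"dy": 0.0235,"dz": 0,"yaw": 0.0255},{"dx": -0.002,"dy": 0.047,"dz": 0,"yaw": 0.051},{"dx": -0.002,"dy": 0.047,"dz": 0,"yaw": 0.051}])

```text
t: 15.78
tool_pos: [471.2, 216.0, 57.3]
tcp_rot: [-3.136, 0.001, 2.194]
wrist_force: [-2.8, -5.7, -1.2]
opening: 0.174
gripper_force: 55.2
```

```bash
python3 arc.py; python3 tail.py
```

```text
t 15.775 yaw -0.9474524151727266 jaw [522.61060438 144.58597127] 57.307506542064175 F [-2.8 -5.7 -1.2] M [-1.17  0.44  0.34] grip 0.17406357081607468
moment about screw (if moment at TCP) 0.8375127461214584
163 yaw of spanner -0.9133588060546367 sv [281.36770011  68.64447188] centre [430.30610408 277.23991294] 64.25829628933955
line offset to TCP 4.9216587801809695 to screw 5.4128856559641765 far end along from screw 197.21816372047365
```

>>> servo_tool(steps=[{"dx": 0,"dy": 0.0235,"dz": 0,"yaw": 0.0255},{"dx": -0.002,"dy": 0.047,"dz": 0,"yaw": 0.051},{"dx": -0.002,"dy": 0.047,"dz": 0,"yaw": 0.051}])

```text
t: 16.3
tool_pos: [476.8, 219.9, 57.1]
tcp_rot: [-3.135, 0.001, 2.114]
wrist_force: [-4.5, -5.8, -0.9]
opening: 0.177
gripper_force: 55.2
```

```bash
python3 arc.py; python3 tail.py
```

```text
t 16.3 yaw -1.0275920769489915 jaw [522.25452547 144.53735472] 57.12060531381011 F [-4.5 -5.8 -0.9] M [-1.15  0.67  0.37] grip 0.17707073208655505
moment about screw (if moment at TCP) 0.9753669380363881
156 yaw of spanner -0.9897685856619106 sv [265.49650085  67.24069612] centre [440.46987637 285.39041967] 64.28842940973199
line offset to TCP 5.550272163451761 to screw 6.077529008714497 far end along from screw 196.33006212006572
```

>>> servo_tool(steps=[{"dx": 0,"dy": 0.0235,"dz": 0,"yaw": 0.0255},{"dx": -0.002,"dy": 0.047,"dz": 0,"yaw": 0.051},{"dx": -0.002,"dy": 0.047,"dz": 0,"yaw": 0.051}])

```text
t: 16.82
tool_pos: [483.1, 225.1, 57.4]
tcp_rot: [-3.137, -0.002, 2.033]
wrist_force: [-4.0, 1.7, -1.7]
opening: 0.174
gripper_force: 55.0
```

```bash
python3 arc.py; python3 tail.py
```

```text
t 16.825 yaw -1.1088947639468731 jaw [522.32958088 146.2802025 ] 57.41688703067545 F [-4.   1.7 -1.7] M [0.21 0.76 0.02] grip 0.17445103782583316
moment about screw (if moment at TCP) 0.2698063000135277
156 yaw of spanner -1.1073790671591413 sv [272.71024678  68.12342379] centre [452.79480862 293.452004  ] 64.84825848455425
line offset to TCP 3.0671549974251016 to screw 1.635650781386509 far end along from screw 198.74034237589228
```

```bash
cat > knob.py <<'E'
from h import *
def kn(s):
    W=world(s); m=(W[...,2]>66)&(W[...,2]<95)&(abs(W[...,0]-578)<18)&(abs(W[...,1]-140)<25); P=W[m]; return len(P),P.mean(0).round(2),np.percentile(P[:,1],[5,95]).round(1),np.percentile(P[:,0],[5,95]).round(1)
if __name__=='__main__':
    print(kn(dict(np.load('avg2.npz')))); s=snap('side'); print(kn(s))
    cv2.imwrite('pics/t2.png',cv2.resize(s['color'][195:310,205:345],(700,575),interpolation=cv2.INTER_CUBIC)[...,::-1])
E
python3 knob.py
```

```text
(73, array([578.74, 147.06,  80.81]), array([136.4, 152.7]), array([569.1, 588.2]))
(18, array([580.69, 140.45,  87.67]), array([133.5, 145.5]), array([573.5, 587.9]))
```

View pics/t2.png

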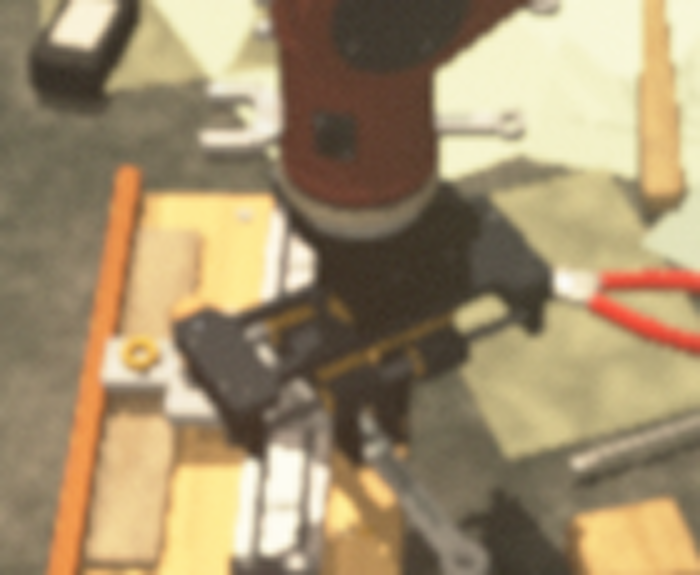

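The arm hides the head in this view. The spanner ring end is at (460,555), and the yellow bush on the carriage at (140,352) is visible, so I'll compare the bush's position numerically.

```bash
cat > bush.py <<'E'
from h import *
def bush(s):
    c=cv2.cvtColor(s['color'][250:285,222:246],cv2.COLOR_RGB2HSV).astype(int)
    m=(abs(c[...,0]-23)<6)&(c[...,1]>150); v,u=np.nonzero(m); return m.sum(),u.mean()+222,v.mean()+250
if __name__=='__main__':
    a=dict(np.load('avg2.npz')); b=snap('side')
    print(bush(a),bush(b))
    best=min((np.abs(a['color'][262:285,222:234].astype(float)-cv2.warpAffine(b['color'],np.float32([[1,0,dx],[0,1,dy]]),(560,420))[262:285,222:234]).mean(),dx,dy) for dx in np.arange(-2,2.1,.25) for dy in np.arange(-3,3.1,.25))
    print('best shift',best)
E
python3 bush.py; python3 arc.py
```

```text
(np.int64(9), np.float64(232.77777777777777), np.float64(264.44444444444446)) (np.int64(8), np.float64(233.0), np.float64(264.125))
best shift (np.float64(6.130434782608695), np.float64(0.0), np.float64(0.0))
t 17.075 yaw -1.1094698753213201 jaw [522.62380436 146.52707593] 57.67229159564595 F [-4.2  0.5 -1.6] M [ 0.26  0.86 -0.05] grip 0.1741331126679503
moment about screw (if moment at TCP) 0.2598596786693512
```

The carriage has not moved. I'll go on turning in small steps, watching for the hard stop.

>>> servo_tool(steps=[{"dx": -0.003,"dy": 0.0235,"dz": 0,"yaw": 0.0255},{"dx": -0.007,"dy": 0.047,"dz": 0,"yaw": 0.051},{"dx": -0.007,"dy": 0.047,"dz": 0,"yaw": 0.051}])

```text
t: 17.45
tool_pos: [491.1, 227.8, 57.9]
tcp_rot: [-3.14, -0.001, 1.951]
wrist_force: [-4.5, 3.0, -2.6]
opening: 0.173
gripper_force: 55.3
```

```bash
python3 arc.py; python3 tail.py
```

```text
t 17.45 yaw -1.1906299709704413 jaw [523.70952393 146.104184  ] 57.94343048078399 F [-4.5  3.  -2.6] M [ 0.41  0.71 -0.38] grip 0.1733492497019684
moment about screw (if moment at TCP) -0.11311328770983065
154 yaw of spanner -1.2363407873713301 sv [266.09301698  64.83359624] centre [466.44009121 301.44981508] 65.68667739443863
line offset to TCP 0.8624237361647565 to screw -3.8852619933878683 far end along from screw 197.99152334840497
```

>>> servo_tool(steps=[{"dx": 0.08,"dy": 0,"dz": 0,"yaw": 0},{"dx": 0.16,"dy": 0,"dz": 0,"yaw": 0}])

```text
t: 17.85
tool_pos: [487.4, 248.5, 59.7]
tcp_rot: [3.134, 0.005, 1.951]
wrist_force: [12.8, -3.7, -5.3]
opening: 0.175
gripper_force: 55.6
```

```bash
python3 arc.py
```

```text
t 17.85 yaw -1.190144495643981 jaw [520.14094107 166.83992501] 59.7138426212385 F [12.8 -3.7 -5.3] M [-0.67 -2.02  0.75] grip 0.17544272845528122
moment about screw (if moment at TCP) -0.4261917731391872
```

>>> servo_tool(steps=[{"dx": 0,"dy": 0.03,"dz": 0,"yaw": 0},{"dx": 0.08,"dy": 0.03,"dz": 0,"yaw": 0},{"dx": 0.16,"dy": 0.03,"dz": 0,"yaw": 0},{"dx": 0.2,"dy": 0.03,"dz": 0,"yaw": 0},{"dx": 0.2,"dy": 0.03,"dz": -0.5,"yaw": 0}])

```text
t: 18.48
tool_pos: [477.3, 278.2, 118.5]
tcp_rot: [-3.141, 0.003, 1.952]
wrist_force: [0.6, 0.8, -1.8]
opening: 0.171
gripper_force: 54.0
```

```bash
python3 arc.py; python3 tail.py; python3 -c "
from h import *
go(400,300,150)"
```

```text
t 18.475 yaw -1.1894065730684478 jaw [510.02142833 196.53925085] 118.52703663304005 F [ 0.6  0.8 -1.8] M [-0.09  0.23 -0.34] grip 0.17140936413649926
moment about screw (if moment at TCP) -0.45685701412422147
0 yaw of spanner 0.0 sv [] centre [nan nan] nan
now 18.62 [480.4 280.8 125.9] [3.131e+00 1.000e-03 1.951e+00] F [-0.  -0.2 -2.1] M [-0.06 -0.   -0.  ] open mm 15.2 grip 55.0
dx,dy,dz,yaw = [ 0.318 -0.45  -0.16 ] 0.0 rows>= 1.3777283485786025tail.py:7: RuntimeWarning: Mean of empty slice.
  P=Wm[m]; q=P[:,:2]; c=q.mean(0); u,sv,vt=np.linalg.svd(q-c); d=vt[0]*np.sign(-vt[0][0])
  ret = um.true_divide(
tail.py:8: RuntimeWarning: Mean of empty slice.
  print(len(P),'yaw of spanner',np.arctan2(-d[1],-d[0]),'sv',sv,'centre',c,P[:,2].mean()); n=np.array([-d[1],d[0]])
  ret = ret.dtype.type(ret / rcount)
Traceback (most recent call last):
  File "tail.py", line 9, in <module>
    print('line offset to TCP',(p0[:2]-c)@n,'to screw',(np.array([524.4,146.5])-c)@n, 'far end along from screw', ((q-[524.4,146.5])@d).max())
                                                                                                                  ~~~~~~~~~~~~~~~~~~~~~~~~~^^
ValueError: zero-size array to reduction operation maximum which has no identity
```

>>> servo_tool(steps=[{"dx": 0.05,"dy": -0.35,"dz": -0.15,"yaw": 0},{"dx": 0.05,"dy": -0.7,"dz": -0.15,"yaw": 0},{"dx": 0.05,"dy": -0.8,"dz": -0.15,"yaw": 0}])

```text
t: 19.0
tool_pos: [358.6, 240.7, 141.6]
tcp_rot: [-3.138, 0.001, 1.951]
wrist_force: [0.1, -0.7, -2.4]
opening: 0.175
gripper_force: 55.0
```

```bash
cat > hexfit.py <<'E'
from fit import *
from bush import bush; from knob import kn
S=[optics.snapshot('side') for _ in range(8)]
s=S[0]; z=np.stack([a['z_map'] for a in S]); z[z==0]=np.nan; s['z_map']=np.nan_to_num(np.nanmedian(z,0)); s['color']=np.mean([a['color'] for a in S],0).astype('u1'); np.savez('avg3.npz',**s); W=world(s)
for n in('avg2.npz','avg3.npz'):
    s=dict(np.load(n)); W=world(s); print(n,kn(s),bush(s))
    for a in (.0,.25,.5,.75): print('hex',fit(s,W,hexH,[524.4,146.3,a,0,1],(496,554,117,175),74,46,[2,2,.15,1,.5]))
E
python3 hexfit.py; python3 arc.py
```

```text
avg2.npz (73, array([578.74, 147.06,  80.81]), array([136.4, 152.7]), array([569.1, 588.2])) (np.int64(9), np.float64(232.77777777777777), np.float64(264.44444444444446))
hex ([524.532, 146.452, 0.192, 0.406, 0.928], np.float64(1.103))
hex ([524.619, 146.583, 0.195, 1.031, 0.854], np.float64(1.105))
hex ([524.429, 146.565, 0.246, 1.306, 0.904], np.float64(1.094))
hex ([524.607, 146.522, 1.176, -1.706, 0.744], np.float64(1.131))
t 19.4 yaw -1.191664107467929 jaw [395.15856609 160.4197509 ] 143.3645745213621 F [-0.6  0.2 -2.1] M [-0.03 -0.01 -0.02] grip 0.17313423434459962
moment about screw (if moment at TCP) -0.007285211022831389knob.py:3: RuntimeWarning: Mean of empty slice.
  W=world(s); m=(W[...,2]>66)&(W[...,2]<95)&(abs(W[...,0]-578)<18)&(abs(W[...,1]-140)<25); P=W[m]; return len(P),P.mean(0).round(2),np.percentile(P[:,1],[5,95]).round(1),np.percentile(P[:,0],[5,95]).round(1)
  ret = um.true_divide(
Traceback (most recent call last):
  File "hexfit.py", line 6, in <module>
    s=dict(np.load(n)); W=world(s); print(n,kn(s),bush(s))
                                            ~~^^^
  File "knob.py", line 3, in kn
    W=world(s); m=(W[...,2]>66)&(W[...,2]<95)&(abs(W[...,0]-578)<18)&(abs(W[...,1]-140)<25); P=W[m]; return len(P),P.mean(0).round(2),np.percentile(P[:,1],[5,95]).round(1),np.percentile(P[:,0],[5,95]).round(1)
                                                                                                                                      ~~~~~~~~~~~~~^^^^^^^^^^^^^^^
IndexError: index -1 is out of bounds for axis 0 with size 0
```

Run:
```python
from h import *
s=dict(np.load('avg3.npz')); W=world(s)
for y0 in range(-60,360,20):
    m=(W[...,2]>64)&(W[...,0]>490)&(W[...,0]<610)&(W[...,1]>=y0)&(W[...,1]<y0+20)
    if m.any(): print(y0,m.sum(),W[m].mean(0).round(),W[m].min(0).round(),W[m].max(0).round())
v,u=np.nonzero(np.ones((420,560)))
for P in((578,141,74),(524,146,70)):
    c=s['R']@np.array(P)+s['t']; a,b=int(c[0]/c[2]*s['fx']+s['cx']),int(c[1]/c[2]*s['fy']+s['cy']); print(P,a,b,W[b-3:b+4:3,a].round().tolist(),s['color'][b,a])
```

```text
180 57 [557. 195.  79.] [516. 188.  68.] [594. 200.  89.]
200 129 [551. 208.  73.] [514. 200.  64.] [595. 220.  90.]
(578, 141, 74) 242 259 [[582.0, 74.0, 23.0], [583.0, 87.0, 24.0], [583.0, 94.0, 19.0]] [219 180 128]
(524, 146, 70) 262 260 [[524.0, 88.0, 28.0], [524.0, 102.0, 30.0], [525.0, 113.0, 28.0]] [248 240 222]
```

Run:
```python
from fit import *
s=dict(np.load('avg3.npz')); W=world(s)
m=(W[...,2]>66)&(W[...,0]>560)&(W[...,0]<610)&(W[...,1]>150)&(W[...,1]<240); P=W[m]; print('knob',P.mean(0),np.percentile(P[:,:2],[3,97],axis=0))
m=(W[...,2]>64)&(W[...,0]>500)&(W[...,0]<555)&(W[...,1]>150)&(W[...,1]<240); P=W[m]; print('hex',P.mean(0),np.percentile(P[:,:2],[3,97],axis=0))
x,y=P[:,0].mean(),P[:,1].mean()-6
for a in (.0,.25,.5,.75): print('hex',fit(s,W,hexH,[x,y,a,0,1],(x-28,x+28,y-29,y+29),74,46,[2,2,.15,1,.5]))
# cost vs angle, old and new
import scipy.optimize as so
```

```text
knob [584.54024085 201.08861143  80.83940329] [[575.11973201 189.49858567]
 [594.4519597  207.20674116]]
hex [530.12320319 205.83159909  71.11520475] [[514.54156571 189.51117098]
 [545.70007461 217.71089571]]
hex ([530.16, 201.172, -0.225, 1.075, 0.681], np.float64(0.964))
hex ([530.106, 201.229, -0.22, 2.819, 0.57], np.float64(0.971))
hex ([530.093, 200.959, 0.837, 0.106, 0.722], np.float64(0.969))
hex ([530.241, 200.897, 0.842, 0.44, 0.776], np.float64(0.972))
```

The carriage was dragged left as the spanner came away: the hex is now at (530.1,201), angle -0.215 mod 60°. I'll re-engage there, bring the carriage back to the station with the spanner, tighten, and this time lift the spanner straight up.

>>> servo_tool(steps=[{"dx": 0,"dy": 0.05,"dz": 0,"yaw": -0.11},{"dx": 0,"dy": 0.07,"dz": 0.1,"yaw": -0.22},{"dx": 0,"dy": 0.07,"dz": 0.18,"yaw": -0.33},{"dx": 0,"dy": 0.07,"dz": 0.18,"yaw": -0.44},{"dx": 0,"dy": 0.07,"dz": 0.18,"yaw": -0.55},{"dx": 0,"dy": 0.07,"dz": 0.18,"yaw": -0.62},{"dx": 0,"dy": 0.07,"dz": 0.18,"yaw": -0.62}])

```text
t: 20.27
tool_pos: [372.0, 246.0, 116.3]
tcp_rot: [-3.141, -0.0, 2.923]
wrist_force: [1.0, -0.3, -1.3]
opening: 0.177
gripper_force: 55.0
```

```bash
cat > jawfit.py <<'E'
from fit import *
def jaw():
    S=[optics.snapshot('side') for _ in range(6)]; st_=readout.read_state()
    s=S[0]; z=np.stack([a['z_map'] for a in S]); z[z==0]=np.nan; s['z_map']=np.nan_to_num(np.nanmedian(z,0)); np.savez('avg4.npz',**s)
    W=world(s); p=np.array(st_['tool_pos']); w=(st_['tcp_rot'][2])%(2*np.pi)-np.pi; zu=p[2]-2.3
    x,y=p[0]+88*np.cos(w),p[1]+88*np.sin(w)
    u0=s['R']@np.array([x,y,zu])+s['t']; W2=W.copy(); W2[...,2]=np.clip(W[...,2],zu-1,zu+14)
    H=lambda X,Y,_:np.where((spanH(X,Y,33.4)>0)&(X>-60),spanH(X,Y,33.4)+zu,-1)
    v,u=np.mgrid[:420,:560]; pu=u0[0]/u0[2]*s['fx']+s['cx']; pv=u0[1]/u0[2]*s['fy']+s['cy']
    s2=dict(s); s2['z_map']=np.where((abs(u-pu-2)<17)&(abs(v-pv)<13),s['z_map'],0)
    print('tcp',p,'pred jaw',x,y,w)
    for j in (0,3): print(fit(s2,W2,H,[x+j,y-j,w-.02*j,33,1],(0,1000,-500,500),zu+12,zu-1,[3,3,.05,1,.5]))
    return s,W
def hexat(s,W,x,y,angs):
    for a in angs: print('hex',fit(s,W,hexH,[x,y,a,0,1],(x-28,x+28,y-29,y+29),74,46,[2,2,.15,1,.5]))
if __name__=='__main__':
    s,W=jaw(); hexat(s,W,530.1,201.1,(-.3,-.1))
E
python3 jawfit.py
```

```text
tcp [371.66156632 245.92311172 116.39874604] pred jaw 457.5681942805145 226.84298401738073 -0.21855541902265685
([414.133, 280.288, -0.359, 35.159, -0.0], np.float64(0.638))
([361.381, 256.952, 1.568, 27.794, 0.0], np.float64(0.691))
hex ([530.185, 200.877, -0.218, 0.806, 0.797], np.float64(1.005))
hex ([530.215, 200.768, -0.217, 1.738, 0.824], np.float64(1.011))
```

Run:
```python
from h import *
s=dict(np.load('avg4.npz')); W=world(s)
for x0 in list(range(250,500,10)):
    m=(W[...,0]>=x0)&(W[...,0]<x0+10)&(W[...,1]>180)&(W[...,1]<340)&(W[...,2]>50)&(W[...,2]<160)
    P=W[m]
    if len(P): print(x0,len(P),'y',np.percentile(P[:,1],[5,50,95]).round(),'z',np.percentile(P[:,2],[5,50,95]).round())
```

```text
270 7 y [267. 272. 275.] z [154. 156. 159.]
280 25 y [257. 261. 277.] z [150. 155. 159.]
290 29 y [258. 270. 277.] z [150. 154. 159.]
300 25 y [256. 266. 270.] z [146. 151. 153.]
310 25 y [255. 265. 268.] z [140. 147. 150.]
320 26 y [252. 262. 266.] z [136. 144. 146.]
330 22 y [250. 261. 264.] z [133. 139. 142.]
340 2 y [262. 263. 264.] z [134. 137. 140.]
410 11 y [212. 250. 252.] z [100. 106. 113.]
420 47 y [217. 240. 252.] z [ 99. 105. 109.]
430 61 y [209. 239. 258.] z [ 94. 101. 106.]
440 44 y [207. 245. 259.] z [ 84.  94. 102.]
450 43 y [205. 213. 257.] z [ 81.  90. 100.]
460 27 y [208. 252. 256.] z [84. 91. 97.]
470 6 y [245. 249. 252.] z [87. 90. 92.]
```

The spanner has pitched about 20° head-down in the grip. I'll find a clear spot to press it flat and re-grip it.

Run:
```python
from h import *
s=dict(np.load('avg.npz')); W=world(s); P=W[s['z_map']>0]
occ=np.zeros((140,240),np.uint8); seen=occ.copy() # 5mm cells x 200..900 y -600..600
i=((P[:,0]-200)/5).astype(int); j=((P[:,1]+600)/5).astype(int); ok=(i>=0)&(i<140)&(j>=0)&(j<240)
i,j,z=i[ok],j[ok],P[ok][:,2]
seen[i,j]=1; occ[i[z>6],j[z>6]]=1
seen=cv2.dilate(seen,np.ones((3,3))); bad=cv2.dilate(occ|(1-seen),np.ones((3,3)))
res=[]
for yaw in (-.8,-.5,-.2,0,.2,.5):
  for x in range(330,620,10):
    for y in range(-330,330,10):   # jaw pose
      c,n=np.cos(yaw),np.sin(yaw)
      a,b=np.meshgrid(np.arange(-205,25,5),np.arange(-60,61,5))  # wide: gripper fingers clearance
      a=a.ravel();b=b.ravel(); X=x+c*a-n*b; Y=y+n*a+c*b
      ii=((X-200)/5).astype(int); jj=((Y+600)/5).astype(int)
      if (ii<0).any() or (ii>=140).any(): continue
      if bad[ii,jj].sum()==0:
        tx,ty=x-88*c,y-88*n
        if 340<np.hypot(tx,ty): res.append((np.hypot(tx-372,ty-246),yaw,x,y,round(tx),round(ty)))
res.sort(); print(len(res)); 
for r in res[:15]: print(r)
for r in range(25,80,2): print(200+5*r,''.join('#' if bad[r,c] else '.' for c in range(40,220,2)))
```

```text
0
325 ......####.......###.........................######........##..##############.............
335 ......####.......####........................######........##..###############............
345 ......####.......###.........................#####.........##..###############.........###
355 ......####.......###..........##............#####...........##..##############.....#######
365 ......####.......###.........####...........####............##..##########################
375 .......##........###.........####...........####............##...#########...#############
385 ......###........###..........###...........###..................###.........#############
395 ......###........###..........###...........###..............................#############
405 ......###........###..........##............##...............................#############
415 ......###........###.........###..............................................############
425 ###...###........###.........###..............................................############
435 ###...###........###.........###......#####......
[... 861 characters left out ...]
##################.................
535 ................##.##....########...#####################################.................
545 ........######...........###..###...####################################..................
555 ...#############.........###..###...####################################..................
565 ..##############.........###..###...####################################..................
575 ..##############..............##....####################################..................
585 ..##############....................####################################.................#
595 ........########...................#####################################................##
```

>>> servo_tool(steps=[{"dx": -0.1,"dy": -0.4,"dz": -0.2,"yaw": 0},{"dx": -0.27,"dy": -0.92,"dz": -0.2,"yaw": 0},{"dx": -0.27,"dy": -0.92,"dz": -0.2,"yaw": 0}])

```text
t: 20.95
tool_pos: [381.8, 100.1, 147.1]
tcp_rot: [-3.141, 0.002, 2.921]
wrist_force: [-0.6, 0.6, -1.3]
opening: 0.175
gripper_force: 55.0
```

>>> servo_tool(steps=[{"dx": -0.27,"dy": -0.92,"dz": 0,"yaw": 0},{"dx": -0.27,"dy": -0.92,"dz": 0,"yaw": 0},{"dx": -0.27,"dy": -0.92,"dz": 0,"yaw": 0}])

```text
t: 21.32
tool_pos: [391.3, -44.3, 146.9]
tcp_rot: [-3.141, 0.001, 2.919]
wrist_force: [0.2, 0.5, -2.6]
opening: 0.174
gripper_force: 55.0
```

>>> servo_tool(steps=[{"dx": -0.27,"dy": -0.92,"dz": 0,"yaw": 0},{"dx": -0.27,"dy": -0.92,"dz": 0,"yaw": 0},{"dx": -0.27,"dy": -0.92,"dz": 0,"yaw": 0}])

```text
t: 21.7
tool_pos: [400.9, -187.8, 146.8]
tcp_rot: [-3.141, 0.001, 2.92]
wrist_force: [0.1, 0.4, -1.7]
opening: 0.17
gripper_force: 55.0
```

>>> servo_tool(steps=[{"dx": -0.26,"dy": -0.9,"dz": 0,"yaw": -0.1},{"dx": -0.26,"dy": -0.9,"dz": 0,"yaw": -0.12},{"dx": -0.26,"dy": -0.9,"dz": 0,"yaw": -0.12},{"dx": -0.26,"dy": -0.9,"dz": 0,"yaw": -0.12}])

```text
t: 22.2
tool_pos: [409.6, -324.5, 146.0]
tcp_rot: [3.14, -0.001, 3.111]
wrist_force: [0.4, -0.2, -1.8]
opening: 0.174
gripper_force: 55.0
```

```bash
python3 -c "
from h import *
go(410,-325,60,3.11)"
```

```text
now 22.2 [ 409.6 -324.5  146. ] [ 3.140e+00 -1.000e-03  3.111e+00] F [ 0.4 -0.2 -1.8] M [ 0.05  0.04 -0.06] open mm 15.1 grip 55.0
dx,dy,dz,yaw = [-0.002 -0.004  0.573] 0.0 rows>= 1.3756377678383385
```

>>> servo_tool(steps=[{"dx": 0,"dy": 0,"dz": 0.35,"yaw": 0},{"dx": 0,"dy": 0,"dz": 0.6,"yaw": 0},{"dx": 0,"dy": 0,"dz": 0.68,"yaw": 0},{"dx": 0,"dy": 0,"dz": 0.76,"yaw": 0},{"dx": 0,"dy": 0,"dz": 0.84,"yaw": 0},{"dx": 0,"dy": 0,"dz": 0.9,"yaw": 0}], force=12)

```text
t: 22.95
tool_pos: [410.4, -325.3, 11.8]
tcp_rot: [-3.14, 0.001, 3.113]
wrist_force: [-1.0, -0.2, -1.0]
opening: 0.181
gripper_force: 12.0
```

>>> servo_tool(steps=[{"dx": 0,"dy": 0,"dz": 0.03,"yaw": 0},{"dx": 0,"dy": 0,"dz": 0.05,"yaw": 0},{"dx": 0,"dy": 0,"dz": 0.05,"yaw": 0}])

```text
t: 23.32
tool_pos: [409.9, -325.0, 4.0]
tcp_rot: [-3.141, 0.0, 3.112]
wrist_force: [-0.2, 0.4, -2.1]
opening: 0.181
gripper_force: 12.0
```

>>> servo_tool(steps=[{"dx": 0,"dy": 0,"dz": 0,"yaw": 0},{"dx": 0,"dy": 0,"dz": 0,"yaw": 0},{"dx": 0,"dy": 0,"dz": 0,"yaw": 0}], claw=0.4)

```text
t: 23.7
tool_pos: [410.0, -324.9, 4.2]
tcp_rot: [-3.141, 0.0, 3.112]
wrist_force: [-0.4, 0.3, -1.0]
opening: 0.379
gripper_force: 0.0
```

```bash
cat > fs.py <<'E'
from fit import *
S=[optics.snapshot('side') for _ in range(6)]; s=S[0]; z=np.stack([a['z_map'] for a in S]); z[z==0]=np.nan; s['z_map']=np.nan_to_num(np.nanmedian(z,0)); W=world(s)
p=readout.read_state()['tool_pos']; go(*p)
for x0 in range(290,530,15):
    m=(W[...,0]>=x0)&(W[...,0]<x0+15)&(abs(W[...,1]+325)<40)&(W[...,2]>7)&(W[...,2]<60); P=W[m]
    if len(P): print(x0,len(P),np.percentile(P[:,1],[5,50,95]).round(1),np.percentile(P[:,2],[5,50,95]).round(1))
x,y=497.8,-328
print(fit(s,W,lambda X,Y,_:spanH(X,Y,33.4),[x,y,-.03,33,1],(x-45,x+30,y-40,y+45),12,0,[4,4,.05,2,.5]))
E
python3 fs.py
```

```text
now 24.0 [ 409.8 -324.8    4. ] [-3.142  0.     3.112] F [0.5 0.4 0.6] M [-0.03 -0.01 -0.  ] open mm 34.8 grip 0.0
dx,dy,dz,yaw = [ 0.  0. -0.] 0.0 rows>= 0.0
290 4 [-343.2 -341.9 -336.7] [19.5 28.1 31. ]
305 15 [-331.6 -318.  -311.1] [ 7.3  9.5 11.3]
320 14 [-328.  -318.6 -311.1] [ 8.2 10.3 13. ]
335 15 [-328.2 -322.3 -312.6] [ 8.4 10.2 12.5]
350 14 [-325.8 -318.5 -314.1] [ 7.7  9.8 13.1]
365 8 [-320.7 -317.6 -307.5] [ 8.  11.4 38.1]
380 8 [-320.3 -317.5 -315.4] [ 9.1  9.9 11.9]
395 16 [-320.  -299.9 -295.8] [ 7.8 13.4 29.2]
410 23 [-317.5 -298.8 -296.3] [ 9.  17.8 29.4]
425 12 [-326.8 -318.4 -314.2] [ 8.2 11.2 12.3]
440 12 [-330.8 -322.3 -316.3] [ 8.1 11.2 13.4]
455 26 [-339.8 -324.5 -310.6] [ 9.4 12.2 13.1]
470 35 [-349.1 -325.6 -301.4] [10.2 12.8 15.2]
485 24 [-354.9 -325.6 -300.6] [ 9.4 11.7 14. ]
500 24 [-352.6 -342.1 -298.4] [ 7.4 11.7 14.2]
([499.238, -327.877, -0.047, 34.253, 1.147], np.float64(4.152))
```

The spanner is flat again. I'll use the free gripper to bring the carriage back by its knob first.

>>> servo_tool(steps=[{"dx": 0,"dy": 0,"dz": -0.4,"yaw": 0},{"dx": -0.1,"dy": 0.2,"dz": -0.8,"yaw": 0},{"dx": -0.2,"dy": 0.6,"dz": -0.85,"yaw": 0},{"dx": -0.27,"dy": 0.9,"dz": -0.85,"yaw": 0}], claw=0.6)

```text
t: 24.5
tool_pos: [455.7, -190.2, 133.6]
tcp_rot: [-3.14, 0.004, 3.112]
wrist_force: [0.4, -1.1, -0.2]
opening: 0.593
gripper_force: 0.0
```

>>> servo_tool(steps=[{"dx": -0.27,"dy": 0.9,"dz": 0,"yaw": 0},{"dx": -0.27,"dy": 0.9,"dz": 0,"yaw": 0},{"dx": -0.27,"dy": 0.9,"dz": 0,"yaw": 0}])

```text
t: 24.88
tool_pos: [499.1, -54.1, 131.5]
tcp_rot: [3.141, 0.0, 3.117]
wrist_force: [0.1, -0.5, -0.3]
opening: 0.598
gripper_force: 0.0
```

>>> servo_tool(steps=[{"dx": -0.27,"dy": 0.9,"dz": 0,"yaw": 0},{"dx": -0.27,"dy": 0.9,"dz": 0,"yaw": 0},{"dx": -0.27,"dy": 0.9,"dz": 0,"yaw": 0}])

```text
t: 25.25
tool_pos: [543.6, 78.7, 131.4]
tcp_rot: [3.141, 0.0, 3.116]
wrist_force: [0.2, -0.2, -0.4]
opening: 0.598
gripper_force: 0.0
```

>>> servo_tool(steps=[{"dx": -0.25,"dy": 0.8,"dz": 0,"yaw": 0.052},{"dx": -0.25,"dy": 0.8,"dz": 0,"yaw": 0.052},{"dx": -0.25,"dy": 0.8,"dz": 0,"yaw": 0.052},{"dx": -0.25,"dy": 0.8,"dz": 0,"yaw": 0.052}])

```text
t: 25.75
tool_pos: [583.8, 194.0, 130.8]
tcp_rot: [-3.14, -0.001, 3.031]
wrist_force: [-0.6, -1.2, -0.1]
opening: 0.599
gripper_force: 0.0
```

```bash
python3 -c "
from h import *
go(583.2,194.5,62,3.03)"
```

```text
now 25.75 [583.8 194.  130.8] [-3.140e+00 -1.000e-03  3.031e+00] F [-0.6 -1.2 -0.1] M [-0.04 -0.02 -0.01] open mm 52.1 grip 0.0
dx,dy,dz,yaw = [0.004 0.003 0.459] 0.0 rows>= 1.1013226300429857
```

>>> servo_tool(steps=[{"dx": 0,"dy": 0.003,"dz": 0.3,"yaw": 0},{"dx": 0,"dy": 0.003,"dz": 0.459,"yaw": 0},{"dx": 0,"dy": 0.003,"dz": 0.459,"yaw": 0}], claw=0.6, force=35)

```text
t: 26.12
tool_pos: [581.8, 193.2, 60.2]
tcp_rot: [-3.139, -0.005, 3.028]
wrist_force: [-0.1, -0.4, 0.7]
opening: 0.603
gripper_force: 0.0
```

>>> servo_tool(steps=[{"dx": 0,"dy": 0,"dz": 0,"yaw": 0},{"dx": 0,"dy": 0,"dz": 0,"yaw": 0},{"dx": 0,"dy": 0,"dz": 0,"yaw": 0},{"dx": 0,"dy": 0,"dz": 0,"yaw": 0},{"dx": 0,"dy": 0,"dz": 0,"yaw": 0}], claw=0)

```text
t: 26.75
tool_pos: [584.6, 195.8, 63.5]
tcp_rot: [3.142, 0.001, 3.031]
wrist_force: [-0.8, -1.8, 4.6]
opening: 0.26
gripper_force: 35.0
```

>>> servo_tool(steps=[{"dx": 0,"dy": -0.08,"dz": 0,"yaw": 0},{"dx": 0,"dy": -0.16,"dz": 0,"yaw": 0},{"dx": 0,"dy": -0.24,"dz": 0,"yaw": 0},{"dx": 0,"dy": -0.29,"dz": 0,"yaw": 0}])

```text
t: 27.25
tool_pos: [579.7, 152.1, 63.5]
tcp_rot: [3.141, 0.001, 3.03]
wrist_force: [-1.4, 2.4, 6.0]
opening: 0.255
gripper_force: 35.0
```

```bash
python3 -c "
from h import *
go(577.4,140,62,3.03)"
```

```text
now 27.25 [579.7 152.1  63.5] [3.141e+00 1.000e-03 3.030e+00] F [-1.4  2.4  6. ] M [0.38 0.1  0.01] open mm 22.2 grip 35.0
dx,dy,dz,yaw = [ 0.006 -0.082  0.01 ] 0.0 rows>= 0.19910137265403738
```

>>> servo_tool(steps=[{"dx": 0,"dy": -0.03,"dz": 0,"yaw": 0},{"dx": 0,"dy": -0.04,"dz": 0,"yaw": 0}])

```text
t: 27.5
tool_pos: [579.3, 148.7, 63.5]
tcp_rot: [3.136, 0.002, 3.03]
wrist_force: [1.5, 13.4, 3.5]
opening: 0.258
gripper_force: 35.0
```

>>> servo_tool(steps=[{"dx": 0,"dy": -0.02,"dz": 0,"yaw": 0},{"dx": 0,"dy": -0.02,"dz": 0,"yaw": 0}])

```text
t: 27.75
tool_pos: [579.2, 148.0, 63.5]
tcp_rot: [3.133, 0.003, 3.031]
wrist_force: [2.7, 18.3, 1.8]
opening: 0.257
gripper_force: 35.0
```

>>> servo_tool(steps=[{"dx": 0,"dy": -0.015,"dz": 0,"yaw": 0},{"dx": 0,"dy": -0.015,"dz": 0,"yaw": 0}])

```text
t: 28.0
tool_pos: [578.8, 143.9, 63.5]
tcp_rot: [3.137, 0.002, 3.032]
wrist_force: [0.9, 6.6, 4.1]
opening: 0.26
gripper_force: 35.0
```

>>> servo_tool(steps=[{"dx": 0,"dy": 0,"dz": 0,"yaw": 0},{"dx": 0,"dy": -0.008,"dz": 0,"yaw": 0}])

```text
t: 28.25
tool_pos: [578.4, 140.7, 63.5]
tcp_rot: [3.14, 0.001, 3.031]
wrist_force: [-1.5, 2.0, 6.2]
opening: 0.256
gripper_force: 35.0
```

>>> servo_tool(steps=[{"dx": 0,"dy": -0.005,"dz": 0,"yaw": 0},{"dx": 0,"dy": -0.005,"dz": 0,"yaw": 0}])

```text
t: 28.5
tool_pos: [578.2, 139.4, 63.5]
tcp_rot: [3.141, 0.001, 3.031]
wrist_force: [0.2, 2.2, 6.6]
opening: 0.26
gripper_force: 35.0
```

>>> servo_tool(steps=[{"dx": 0,"dy": 0,"dz": 0,"yaw": 0},{"dx": 0,"dy": 0,"dz": 0,"yaw": 0},{"dx": 0,"dy": 0,"dz": 0,"yaw": 0},{"dx": 0,"dy": 0,"dz": -0.3,"yaw": 0},{"dx": 0.05,"dy": -0.2,"dz": -0.6,"yaw": 0},{"dx": 0.16,"dy": -0.6,"dz": -0.6,"yaw": 0},{"dx": 0.16,"dy": -0.8,"dz": -0.6,"yaw": 0}], claw=0.5)

```text
t: 29.38
tool_pos: [539.7, 20.9, 153.1]
tcp_rot: [-3.141, 0.0, 3.03]
wrist_force: [0.1, -0.4, -1.4]
opening: 0.499
gripper_force: 0.0
```

>>> servo_tool(steps=[{"dx": 0.16,"dy": -0.8,"dz": 0,"yaw": 0},{"dx": 0.16,"dy": -0.8,"dz": 0,"yaw": 0}])

```text
t: 29.62
tool_pos: [502.7, -95.2, 152.5]
tcp_rot: [-3.141, 0.0, 3.032]
wrist_force: [1.7, -0.6, -0.5]
opening: 0.501
gripper_force: 0.0
```

>>> servo_tool(steps=[{"dx": 0.16,"dy": -0.8,"dz": 0,"yaw": 0},{"dx": 0.16,"dy": -0.8,"dz": 0,"yaw": 0}])

```text
t: 29.88
tool_pos: [465.4, -212.2, 152.6]
tcp_rot: [-3.141, 0.0, 3.031]
wrist_force: [1.5, -0.4, -1.0]
opening: 0.501
gripper_force: 0.0
```

>>> servo_tool(steps=[{"dx": 0.16,"dy": -0.78,"dz": 0,"yaw": -0.052},{"dx": 0.16,"dy": -0.78,"dz": 0,"yaw": -0.052},{"dx": 0.16,"dy": -0.78,"dz": 0,"yaw": -0.052}])

```text
t: 30.25
tool_pos: [428.0, -327.5, 152.5]
tcp_rot: [-3.141, -0.0, 3.107]
wrist_force: [-0.6, 0.7, -0.3]
opening: 0.499
gripper_force: 0.0
```

Run:
```python
from h import *
go(430.5,-325.5,1.5,3.11)
from fit import *
S=[optics.snapshot('side') for _ in range(4)]; s=S[0]; z=np.stack([a['z_map'] for a in S]); z[z==0]=np.nan; s['z_map']=np.nan_to_num(np.nanmedian(z,0)); W=world(s); np.savez('avg5.npz',**s)
x,y=498.5,-328
print(fit(s,W,lambda X,Y,_:spanH(X,Y,33.4),[x,y,-.03,33,1],(x-45,x+30,y-40,y+45),12,0,[4,4,.05,2,.5]))
x,y=524.4,146
for a in(-.3,-.1): print('hex',fit(s,W,hexH,[x,y,a,0,1],(x-28,x+28,y-29,y+29),74,46,[2,2,.15,1,.5]))
```

```text
now 30.25 [ 428.  -327.5  152.5] [-3.141 -0.     3.107] F [-0.6  0.7 -0.3] M [ 0.11  0.05 -0.02] open mm 43.4 grip 0.0
dx,dy,dz,yaw = [-0.016  0.014  1.006] -0.002 rows>= 2.41602757944375
([497.58, -327.387, -0.015, 34.023, 1.166], np.float64(5.659))
hex ([524.482, 144.632, -0.131, 0.597, 0.869], np.float64(1.32))
hex ([524.515, 144.815, -0.083, 0.681, 0.908], np.float64(1.31))
```

>>> servo_tool(steps=[{"dx": -0.016,"dy": 0.012,"dz": 0.4,"yaw": 0},{"dx": -0.016,"dy": 0.012,"dz": 0.75,"yaw": 0},{"dx": -0.016,"dy": 0.012,"dz": 0.92,"yaw": 0},{"dx": -0.016,"dy": 0.012,"dz": 1.0,"yaw": 0},{"dx": -0.016,"dy": 0.012,"dz": 1.0,"yaw": 0}])

```text
t: 31.08
tool_pos: [432.8, -321.5, 2.7]
tcp_rot: [3.142, 0.0, 3.114]
wrist_force: [-0.3, -0.7, 0.5]
opening: 0.501
gripper_force: 0.0
```

>>> servo_tool(steps=[{"dx": 0,"dy": 0,"dz": 0.006,"yaw": 0},{"dx": 0,"dy": 0,"dz": 0.006,"yaw": 0},{"dx": 0,"dy": 0,"dz": 0.006,"yaw": 0},{"dx": 0,"dy": 0,"dz": 0.006,"yaw": 0},{"dx": 0,"dy": 0,"dz": 0.006,"yaw": 0},{"dx": 0,"dy": 0,"dz": 0.006,"yaw": 0}], claw=0, force=60)

```text
t: 31.82
tool_pos: [432.4, -322.7, 2.3]
tcp_rot: [-3.141, 0.001, 3.112]
wrist_force: [-1.2, -0.7, 5.5]
opening: 0.178
gripper_force: 60.0
```

```bash
python3 -c "
from h import *
go(430.5,-325.5,1.5,3.11)"
```

```text
now 31.82 [ 432.4 -322.7    2.3] [-3.141e+00  1.000e-03  3.112e+00] F [-1.2 -0.7  5.5] M [0.04 0.12 0.07] open mm 15.5 grip 60.0
dx,dy,dz,yaw = [ 0.012 -0.019  0.005] 0.002 rows>= 0.05493524253149785
```

>>> servo_tool(steps=[{"dx": 0,"dy": 0,"dz": -0.3,"yaw": 0},{"dx": 0,"dy": 0,"dz": -0.7,"yaw": 0},{"dx": 0.05,"dy": 0.4,"dz": -0.8,"yaw": 0},{"dx": 0.1,"dy": 0.8,"dz": -0.8,"yaw": 0}])

```text
t: 32.33
tool_pos: [421.1, -201.4, 123.1]
tcp_rot: [-3.141, 0.003, 3.11]
wrist_force: [-0.5, 0.9, -2.2]
opening: 0.172
gripper_force: 60.0
```

>>> servo_tool(steps=[{"dx": 0.1,"dy": 0.4,"dz": 0,"yaw": 0},{"dx": 0.1,"dy": 0.8,"dz": 0,"yaw": 0}])

```text
t: 32.58
tool_pos: [407.3, -79.4, 120.7]
tcp_rot: [3.141, -0.001, 3.111]
wrist_force: [0.6, 0.7, -1.6]
opening: 0.172
gripper_force: 60.0
```

>>> servo_tool(steps=[{"dx": 0.1,"dy": 0.4,"dz": 0,"yaw": 0},{"dx": 0.1,"dy": 0.8,"dz": 0,"yaw": 0}])

```text
t: 32.83
tool_pos: [395.9, 40.8, 120.9]
tcp_rot: [3.141, -0.001, 3.112]
wrist_force: [1.3, -0.0, -2.9]
opening: 0.172
gripper_force: 60.0
```

>>> servo_tool(steps=[{"dx": 0.1,"dy": 0.4,"dz": 0,"yaw": 0.077},{"dx": 0.1,"dy": 0.8,"dz": 0,"yaw": 0.077},{"dx": 0.1,"dy": 0.83,"dz": 0,"yaw": 0.077},{"dx": 0.1,"dy": 0.83,"dz": 0,"yaw": 0.077}])

```text
t: 33.33
tool_pos: [385.4, 163.8, 120.9]
tcp_rot: [-3.141, -0.002, 2.993]
wrist_force: [0.1, -0.3, -1.5]
opening: 0.172
gripper_force: 60.0
```

```bash
sed -i 's/88\*np/66*np/g; s/530.1,201.1,(-.3,-.1)/524.5,145,(-.3,-.1,.1)/' jawfit.py; python3 jawfit.py; python3 -c "
from h import *
s=dict(np.load('avg4.npz')); W=world(s)
p=readout.read_state()['tool_pos']
for x0 in list(range(270,500,15)):
    m=(W[...,0]>=x0)&(W[...,0]<x0+15)&(W[...,1]>100)&(W[...,1]<260)&(W[...,2]>80)&(W[...,2]<150)
    P=W[m]
    if len(P): print(x0,len(P),'y',np.percentile(P[:,1],[5,50,95]).round(),'z',np.percentile(P[:,2],[5,50,95]).round())
"; python3 arc.py
```

```text
tcp [386.45889311 162.63894349 121.60247548] pred jaw 451.693050910635 152.61374243686538 -0.15248724707788286
([451.64, 153.163, -0.127, 34.604, 0.002], np.float64(1.598))
([452.578, 153.408, -0.181, 34.09, 0.0], np.float64(1.604))
hex ([524.568, 144.928, -0.083, 0.706, 0.871], np.float64(1.109))
hex ([524.587, 144.766, -0.076, 0.569, 0.891], np.float64(1.111))
hex ([524.476, 144.832, -0.066, 1.094, 0.973], np.float64(1.123))
270 39 y [172. 183. 192.] z [121. 128. 131.]
285 32 y [172. 181. 186.] z [123. 128. 131.]
300 35 y [171. 180. 184.] z [122. 129. 131.]
315 31 y [169. 177. 182.] z [125. 130. 131.]
330 33 y [163. 174. 178.] z [123. 129. 132.]
345 10 y [165. 175. 177.] z [122. 129. 130.]
360 2 y [163. 163. 163.] z [104. 104. 104.]
420 38 y [133. 159. 182.] z [123. 131. 132.]
435 66 y [129. 171. 182.] z [121. 130. 133.]
450 55 y [129. 171. 181.] z [124. 130. 133.]
465 9 y [172. 176. 179.] z [122. 129. 131.]
t 33.625 yaw -0.15248724707788242 jaw [473.43777018 149.27200875] 121.60247547870593 F [-0.1 -0.1 -2.2] M [0.02 0.02 0.01] grip 0.1756783774468277
moment about screw (if moment at TCP) 0.022082529744675325
```

Run:
```python
from fit import *
from scipy.optimize import minimize
for n,x,y in(('avg.npz',519.1,103.8),('avg2.npz',524.5,146.5),('avg3.npz',530.1,201),('avg5.npz',524.5,144.7),('avg4.npz',524.5,144.8)):
    s=dict(np.load(n)); W=world(s); o=[]
    for a in np.arange(-.4,.65,.0873):
        r=fit(s,W,lambda X,Y,_:hexH(X*np.cos(a)+Y*np.sin(a),-X*np.sin(a)+Y*np.cos(a),0),[x,y,0,0,.9],(x-26,x+26,y-24,y+28),74,46,[.7,.7,1e-6,1e-6,.1])
        o.append((round(a,2),float(round(r[1],3))))
    print(n,o)
```

```text
avg.npz [(np.float64(-0.4), 1.033), (np.float64(-0.31), 1.068), (np.float64(-0.23), 1.049), (np.float64(-0.14), 1.008), (np.float64(-0.05), 0.957), (np.float64(0.04), 0.892), (np.float64(0.12), 0.857), (np.float64(0.21), 0.816), (np.float64(0.3), 0.802), (np.float64(0.39), 0.924), (np.float64(0.47), 0.982), (np.float64(0.56), 1.012), (np.float64(0.65), 1.033)]
avg2.npz [(np.float64(-0.4), 1.33), (np.float64(-0.31), 1.356), (np.float64(-0.23), 1.33), (np.float64(-0.14), 1.253), (np.float64(-0.05), 1.205), (np.float64(0.04), 1.165), (np.float64(0.12), 1.093), (np.float64(0.21), 1.078), (np.float64(0.3), 1.106), (np.float64(0.39), 1.203), (np.float64(0.47), 1.267), (np.float64(0.56), 1.315), (np.float64(0.65), 1.33)]
avg3.npz [(np.float64(-0.4), 1.094), (np.float64(-0.31), 0.993), (np.float64(-0.23), 0.899), (np.float64(-0.14), 0.937), (np.float64(-0.05), 0.981), (np.float64(0.04), 1.052), (np.float64(0.12), 1.108), (np.float64(0.21), 1.128), (np.float64(0.3), 1.166), (np.float64(0.39), 1.208), (np.float64(0.47), 1.212), (np.float64(0.56), 1.186), (np.float64(0.65), 1.094)]
avg5.npz [(np.float64(-0.4), 1.476), (np.float64(-0.31), 1.442), (np.float64(-0.23), 1.423), (np.float64(-0.14), 1.386), (np.float64(-0.05), 1.382), (np.float64(0.04), 1.455), (np.float64(0.12), 1.481), (np.float64(0.21), 1.493), (np.float64(0.3), 1.524), (np.float64(0.39), 1.54), (np.float64(0.47), 1.557), (np.float64(0.56), 1.512), (np.float64(0.65), 1.478)]
avg4.npz [(np.float64(-0.4), 1.271), (np.float64(-0.31), 1.222), (np.float64(-0.23), 1.19), (np.float64(-0.14), 1.106), (np.float64(-0.05), 1.109), (np.float64(0.04), 1.188), (np.float64(0.12), 1.229), (np.float64(0.21), 1.245), (np.float64(0.3), 1.294), (np.float64(0.39), 1.304), (np.float64(0.47), 1.309), (np.float64(0.56), 1.304), (np.float64(0.65), 1.273)]
```

>>> servo_tool(steps=[{"dx": 0,"dy": 0.017,"dz": 0.25,"yaw": 0},{"dx": 0,"dy": 0.017,"dz": 0.424,"yaw": 0},{"dx": -0.1,"dy": 0.017,"dz": 0.424,"yaw": 0},{"dx": -0.187,"dy": 0.017,"dz": 0.424,"yaw": 0},{"dx": -0.187,"dy": 0.017,"dz": 0.424,"yaw": 0}])

```text
t: 34.25
tool_pos: [417.3, 162.0, 59.9]
tcp_rot: [3.14, 0.004, 2.99]
wrist_force: [-0.4, 0.4, -1.9]
opening: 0.172
gripper_force: 60.0
```

```bash
python3 -c "
from h import *
import math
th=-.15; r=66.5
go(524.5-r*math.cos(th),145.1-r*math.sin(th),58,th+math.pi)"
```

```text
now 34.25 [417.3 162.   59.9] [3.14  0.004 2.99 ] F [-0.4  0.4 -1.9] M [-0.01 -0.01 -0.02] open mm 15.0 grip 60.0
dx,dy,dz,yaw = [-0.28  -0.004  0.013] -0.001 rows>= 0.6724881876966362
```

>>> servo_tool(steps=[{"dx": -0.06,"dy": -0.002,"dz": 0,"yaw": 0},{"dx": -0.1,"dy": -0.002,"dz": 0,"yaw": 0},{"dx": -0.13,"dy": -0.002,"dz": 0,"yaw": 0}])

```text
t: 34.62
tool_pos: [434.1, 158.9, 58.3]
tcp_rot: [3.141, 0.0, 2.992]
wrist_force: [-0.1, -0.3, -1.9]
opening: 0.174
gripper_force: 60.0
```

>>> servo_tool(steps=[{"dx": -0.03,"dy": 0,"dz": 0,"yaw": 0},{"dx": -0.05,"dy": 0,"dz": 0,"yaw": 0}])

```text
t: 34.88
tool_pos: [441.2, 157.8, 58.0]
tcp_rot: [-3.142, -0.0, 2.992]
wrist_force: [0.7, 0.4, -1.3]
opening: 0.171
gripper_force: 60.0
```

>>> servo_tool(steps=[{"dx": -0.03,"dy": 0,"dz": 0,"yaw": 0},{"dx": -0.06,"dy": 0,"dz": 0,"yaw": 0}])

```text
t: 35.12
tool_pos: [450.1, 156.4, 58.1]
tcp_rot: [-3.142, -0.0, 2.992]
wrist_force: [-0.2, 0.4, -1.4]
opening: 0.174
gripper_force: 60.0
```

>>> servo_tool(steps=[{"dx": -0.03,"dy": 0,"dz": 0,"yaw": 0},{"dx": -0.055,"dy": 0,"dz": 0,"yaw": 0},{"dx": -0.055,"dy": 0,"dz": 0,"yaw": 0}])

```text
t: 35.5
tool_pos: [458.1, 155.1, 58.0]
tcp_rot: [-3.142, -0.0, 2.991]
wrist_force: [0.3, -0.0, -2.0]
opening: 0.175
gripper_force: 60.0
```

```bash
sed -i 's/88\*/66.5*/;s/524.4,146.5/524.5,145/' arc.py; python3 arc.py
```

```text
t 35.5 yaw -0.150201270468596 jaw [523.89508726 145.18992336] 57.99220060378462 F [ 0.3 -0.  -2. ] M [-0.   -0.08  0.  ] grip 0.17548327376481967
moment about screw (if moment at TCP) 0.004183954377964006
```

>>> servo_tool(steps=[{"dx": -0.001,"dy": 0.0222,"dz": 0,"yaw": 0.0318},{"dx": -0.0022,"dy": 0.0443,"dz": 0,"yaw": 0.0637},{"dx": -0.0022,"dy": 0.0443,"dz": 0,"yaw": 0.0637}])

```text
t: 35.88
tool_pos: [459.2, 161.6, 58.0]
tcp_rot: [-3.141, -0.0, 2.892]
wrist_force: [0.1, -0.3, -1.8]
opening: 0.171
gripper_force: 60.0
```

```bash
python3 arc.py
```

```text
t 35.875 yaw -0.24939779727303168 jaw [523.65268994 145.21612615] 58.01935758231179 F [ 0.1 -0.3 -1.8] M [-0.19  0.04 -0.08] grip 0.17144534161120725
moment about screw (if moment at TCP) -0.05856847886158447
```

>>> servo_tool(steps=[{"dx": -0.001,"dy": 0.0222,"dz": 0,"yaw": 0.0318},{"dx": -0.0022,"dy": 0.0443,"dz": 0,"yaw": 0.0637},{"dx": -0.0022,"dy": 0.0443,"dz": 0,"yaw": 0.0637}])

```text
t: 36.25
tool_pos: [461.2, 167.8, 58.0]
tcp_rot: [-3.141, -0.0, 2.793]
wrist_force: [-0.0, -1.6, -1.9]
opening: 0.172
gripper_force: 60.0
```

```bash
python3 arc.py
```

```text
t 36.25 yaw -0.3485219127922363 jaw [523.70325662 145.11760894] 57.99273891228139 F [-0.  -1.6 -1.9] M [-0.3  -0.01 -0.02] grip 0.1717358629362461
moment about screw (if moment at TCP) 0.08219630126769863
```

>>> servo_tool(steps=[{"dx": -0.0022,"dy": 0.0443,"dz": 0,"yaw": 0.0637},{"dx": -0.0088,"dy": 0.0881,"dz": 0,"yaw": 0.1273},{"dx": -0.0088,"dy": 0.0881,"dz": 0,"yaw": 0.1273}])

```text
t: 36.62
tool_pos: [466.8, 180.0, 57.9]
tcp_rot: [-3.141, -0.0, 2.594]
wrist_force: [-1.4, -1.1, -0.9]
opening: 0.178
gripper_force: 60.0
```

```bash
python3 arc.py
```

```text
t 36.625 yaw -0.5476268341770627 jaw [523.60087223 145.34608144] 57.91661175878186 F [-1.4 -1.1 -0.9] M [-0.27  0.13 -0.07] grip 0.17833721119353488
moment about screw (if moment at TCP) 0.04727765948500359
```

>>> servo_tool(steps=[{"dx": -0.001,"dy": 0.0222,"dz": 0,"yaw": 0.0318},{"dx": -0.0022,"dy": 0.0443,"dz": 0,"yaw": 0.0637},{"dx": -0.0022,"dy": 0.0443,"dz": 0,"yaw": 0.0637}])

```text
t: 37.0
tool_pos: [470.4, 185.2, 57.9]
tcp_rot: [-3.141, -0.0, 2.494]
wrist_force: [-0.7, -1.5, -1.2]
opening: 0.171
gripper_force: 60.0
```

```bash
python3 arc.py
```

```text
t 37.0 yaw -0.6472170567286106 jaw [523.49130423 145.13552812] 57.889834012436815 F [-0.7 -1.5 -1.2] M [-0.25  0.16 -0.03] grip 0.17146496323287316
moment about screw (if moment at TCP) 0.07709723088315486
```

>>> servo_tool(steps=[{"dx": -0.001,"dy": 0.0222,"dz": 0,"yaw": 0.0318},{"dx": -0.0022,"dy": 0.0443,"dz": 0,"yaw": 0.0637},{"dx": -0.0022,"dy": 0.0443,"dz": 0,"yaw": 0.0637}])

```text
t: 37.38
tool_pos: [474.7, 190.0, 57.8]
tcp_rot: [-3.14, 0.0, 2.394]
wrist_force: [-1.9, -4.1, -2.1]
opening: 0.177
gripper_force: 60.0
```

```bash
python3 arc.py
```

```text
t 37.375 yaw -0.7471641273275669 jaw [523.53346239 144.82831405] 57.837428359752586 F [-1.9 -4.1 -2.1] M [-0.79  0.25  0.19] grip 0.17687396341995043
moment about screw (if moment at TCP) 0.4790872649793152
```

>>> servo_tool(steps=[{"dx": -0.001,"dy": 0.0222,"dz": 0,"yaw": 0.0318},{"dx": -0.0022,"dy": 0.0443,"dz": 0,"yaw": 0.0637},{"dx": -0.0022,"dy": 0.0443,"dz": 0,"yaw": 0.0637}])

```text
t: 37.75
tool_pos: [478.9, 194.1, 57.5]
tcp_rot: [-3.139, 0.0, 2.295]
wrist_force: [-3.0, -6.3, -1.6]
opening: 0.173
gripper_force: 60.1
```

```bash
python3 arc.py
```

```text
t 37.75 yaw -0.8469209784870557 jaw [522.96053617 144.31297468] 57.518713561045374 F [-3.  -6.3 -1.6] M [-1.05  0.46  0.34] grip 0.17277381102774475
moment about screw (if moment at TCP) 0.7796294129495136
```

The torque rises from yaw about -0.66, at the same place as before. I'll push slightly further, unload within the jaw's play, lift straight up and look at the hex angle.

>>> servo_tool(steps=[{"dx": -0.001,"dy": 0.0222,"dz": 0,"yaw": 0.0318},{"dx": -0.0018,"dy": 0.0354,"dz": 0,"yaw": 0.051},{"dx": -0.0018,"dy": 0.0354,"dz": 0,"yaw": 0.051}])

```text
t: 38.12
tool_pos: [482.1, 197.0, 57.1]
tcp_rot: [-3.136, -0.0, 2.215]
wrist_force: [-5.5, -5.3, 0.5]
opening: 0.175
gripper_force: 60.5
```

```bash
python3 arc.py; sed -i 's/524.4,146.5/524.5,145/g' tail.py; python3 tail.py
```

```text
t 38.125 yaw -0.9261146607848385 jaw [522.1050052 143.8376085] 57.12601388784371 F [-5.5 -5.3  0.5] M [-1.34  0.82  0.65] grip 0.1748690255292623
moment about screw (if moment at TCP) 1.1556155006765279
157 yaw of spanner -0.8681227360870919 sv [282.51824311  59.98363572] centre [438.49119735 257.10956304] 64.26029708401506
line offset to TCP 5.491353232706808 to screw 6.8171686083136604 far end along from screw 178.62511144533306
```

>>> servo_tool(steps=[{"dx": -0.0011,"dy": -0.031,"dz": 0,"yaw": -0.0446},{"dx": -0.0011,"dy": -0.031,"dz": 0,"yaw": -0.0446}])

```text
t: 38.52
tool_pos: [479.7, 194.6, 57.7]
tcp_rot: [-3.14, 0.0, 2.284]
wrist_force: [-2.2, -5.7, -0.9]
opening: 0.174
gripper_force: 60.1
```

```bash
python3 arc.py; python3 tail.py
```

```text
t 38.525 yaw -0.8578336655961376 jaw [523.21110634 144.307576  ] 57.7243057958442 F [-2.2 -5.7 -0.9] M [-1.03  0.35  0.25] grip 0.17391196418515237
moment about screw (if moment at TCP) 0.6139478291584197
155 yaw of spanner -0.8298854656154148 sv [279.23956057  58.44748978] centre [433.00216814 252.6018561 ] 65.49377350694586
line offset to TCP 4.701278081071567 to screw 5.114930678710435 far end along from screw 178.39857042762654
```

>>> servo_tool(steps=[{"dx": -0.0011,"dy": -0.031,"dz": 0,"yaw": -0.0446},{"dx": -0.0011,"dy": -0.031,"dz": 0,"yaw": -0.0446}])

```text
t: 38.92
tool_pos: [476.0, 192.0, 57.7]
tcp_rot: [-3.14, -0.001, 2.352]
wrist_force: [-4.2, -3.7, -0.7]
opening: 0.172
gripper_force: 60.1
```

```bash
python3 arc.py; python3 tail.py
```

```text
t 38.925 yaw -0.7897058933757659 jaw [522.82198717 144.74612303] 57.669220590084684 F [-4.2 -3.7 -0.7] M [-0.74  0.63  0.35] grip 0.1722071816769458
moment about screw (if moment at TCP) 0.7260940958578911
160 yaw of spanner -0.764514215314396 sv [283.67944967  63.65625439] centre [425.42478455 246.62030179] 64.88119029486188
line offset to TCP 4.357829845597818 to screw 4.7627470387634 far end along from screw 179.29949701127734
```

>>> servo_tool(steps=[{"dx": -0.001,"dy": -0.0354,"dz": 0,"yaw": -0.051},{"dx": -0.001,"dy": -0.0354,"dz": 0,"yaw": -0.051}])

```text
t: 39.33
tool_pos: [473.1, 188.6, 58.0]
tcp_rot: [-3.141, -0.0, 2.43]
wrist_force: [-2.5, -2.3, -1.2]
opening: 0.172
gripper_force: 60.0
```

```bash
python3 arc.py; python3 tail.py
```

```text
t 39.325 yaw -0.7116477932844063 jaw [523.44459772 145.21742093] 57.97666850259116 F [-2.5 -2.3 -1.2] M [-0.39  0.42  0.07] grip 0.17156113538400442
moment about screw (if moment at TCP) 0.29494553369467347
162 yaw of spanner -0.6896061045059739 sv [288.6362759   63.17634648] centre [419.16736172 239.70200838] 65.26574464401419
line offset to TCP 4.970139407712467 to screw 6.046148928096891 far end along from screw 179.2226672216216
```

>>> servo_tool(steps=[{"dx": 0,"dy": -0.0133,"dz": 0,"yaw": -0.019},{"dx": 0,"dy": -0.0133,"dz": 0,"yaw": -0.019},{"dx": 0,"dy": -0.0133,"dz": -0.04,"yaw": -0.019},{"dx": 0,"dy": -0.0133,"dz": -0.08,"yaw": -0.019},{"dx": 0,"dy": -0.0133,"dz": -0.15,"yaw": -0.019},{"dx": 0,"dy": -0.0133,"dz": -0.35,"yaw": -0.019},{"dx": 0,"dy": -0.0133,"dz": -0.5,"yaw": -0.019}])

```text
t: 40.35
tool_pos: [473.2, 187.5, 135.5]
tcp_rot: [3.139, 0.002, 2.461]
wrist_force: [0.0, 0.3, -2.0]
opening: 0.176
gripper_force: 60.0
```

```bash
python3 -c "
from h import *
go(370,180,140)"
```

```text
now 40.35 [473.2 187.5 135.5] [3.139e+00 2.000e-03 2.461e+00] F [ 0.   0.3 -2. ] M [-0.05 -0.06 -0.02] open mm 15.3 grip 60.0
dx,dy,dz,yaw = [ 0.504 -0.471 -0.03 ] 0.0 rows>= 1.6570498974291636
```

Clean lift with no drag. I'll move aside and check the hex and the carriage.

>>> servo_tool(steps=[{"dx": 0.3,"dy": -0.28,"dz": 0,"yaw": -0.1},{"dx": 0.52,"dy": -0.54,"dz": 0,"yaw": -0.2},{"dx": 0.52,"dy": -0.54,"dz": 0,"yaw": -0.3}])

```text
t: 40.72
tool_pos: [357.2, 172.9, 132.9]
tcp_rot: [-3.142, -0.001, 2.939]
wrist_force: [0.8, 0.1, -2.1]
opening: 0.174
gripper_force: 60.0
```

```bash
cat > chk.py <<'E'
from fit import *
from knob import kn; from bush import bush
S=[optics.snapshot('side') for _ in range(8)]
s=S[0]; z=np.stack([a['z_map'] for a in S]); z[z==0]=np.nan; s['z_map']=np.nan_to_num(np.nanmedian(z,0)); s['color']=np.mean([a['color'] for a in S],0).astype('u1'); np.savez('avg6.npz',**s); W=world(s)
print(kn(s),bush(s)); go(400,0,150); x,y=524.5,145
for a in(-.3,0,.3,.6): print('hex',fit(s,W,hexH,[x,y,a,0,1],(x-28,x+28,y-29,y+29),74,46,[2,2,.15,1,.5]))
p=readout.read_state()['tool_pos']
for x0 in range(220,500,30):
    m=(W[...,0]>=x0)&(W[...,0]<x0+30)&(abs(W[...,1]-p[1])<110)&(W[...,2]>80)&(W[...,2]<p[2]+40); P=W[m]
    if len(P): print(x0,len(P),'y',np.percentile(P[:,1],[5,50,95]).round(),'z',np.percentile(P[:,2],[5,50,95]).round())
E
python3 chk.py
```

```text
(73, array([578.74, 147.17,  80.92]), array([135.8, 152.9]), array([569.1, 588.2])) (np.int64(9), np.float64(232.77777777777777), np.float64(264.44444444444446))
now 41.12 [361.1 173.3 133.3] [3.141 0.    2.931] F [ 0.7  0.4 -1.7] M [0.03 0.   0.06] open mm 14.9 grip 60.0
dx,dy,dz,yaw = [-0.496 -1.075 -0.111] 0.0 rows>= 2.8544522672008013
hex ([524.277, 146.528, -0.508, 1.452, 0.826], np.float64(1.052))
hex ([524.092, 146.335, 0.465, -1.041, 0.934], np.float64(1.027))
hex ([524.164, 146.419, 0.468, -0.731, 0.809], np.float64(1.021))
hex ([524.129, 146.328, 0.473, 1.043, 0.884], np.float64(1.027))
220 37 y [190. 201. 209.] z [134. 140. 143.]
250 70 y [187. 199. 206.] z [134. 141. 143.]
280 70 y [180. 193. 198.] z [134. 142. 144.]
310 41 y [179. 188. 192.] z [135. 141. 144.]
370 5 y [ 76. 184. 190.] z [117. 135. 138.]
400 103 y [137. 177. 190.] z [134. 143. 145.]
430 44 y [136. 182. 187.] z [134. 142. 146.]
```

The carriage sits centred in its station, with the hex at 0.47 mod 60°, i.e. -0.58. That is exactly the stop position implied by both torque rises and by the earlier cam-over at -1.1. Now I'll lay the spanner back in its clear spot.

>>> servo_tool(steps=[{"dx": -0.14,"dy": -0.39,"dz": 0,"yaw": 0},{"dx": -0.29,"dy": -0.784,"dz": 0,"yaw": 0},{"dx": -0.29,"dy": -0.784,"dz": 0,"yaw": 0}])

```text
t: 41.5
tool_pos: [379.7, 45.2, 133.4]
tcp_rot: [-3.141, 0.001, 2.924]
wrist_force: [-0.8, 0.1, -1.9]
opening: 0.174
gripper_force: 60.0
```

>>> servo_tool(steps=[{"dx": -0.14,"dy": -0.39,"dz": 0,"yaw": 0},{"dx": -0.29,"dy": -0.784,"dz": 0,"yaw": 0}])

```text
t: 41.75
tool_pos: [397.3, -74.4, 133.3]
tcp_rot: [3.141, 0.001, 2.934]
wrist_force: [1.9, 0.6, -2.2]
opening: 0.174
gripper_force: 60.0
```

>>> servo_tool(steps=[{"dx": -0.14,"dy": -0.39,"dz": 0,"yaw": 0},{"dx": -0.29,"dy": -0.784,"dz": 0,"yaw": 0}])

```text
t: 42.0
tool_pos: [415.4, -198.7, 133.0]
tcp_rot: [3.141, 0.0, 2.932]
wrist_force: [0.8, 0.9, -0.2]
opening: 0.176
gripper_force: 60.0
```

>>> servo_tool(steps=[{"dx": -0.14,"dy": -0.39,"dz": 0,"yaw": -0.06},{"dx": -0.29,"dy": -0.784,"dz": 0,"yaw": -0.115},{"dx": -0.29,"dy": -0.784,"dz": 0,"yaw": -0.115},{"dx": -0.29,"dy": -0.784,"dz": 0,"yaw": -0.115}])

```text
t: 42.5
tool_pos: [432.9, -320.4, 132.1]
tcp_rot: [3.139, -0.001, 3.112]
wrist_force: [-0.0, -0.1, -1.9]
opening: 0.172
gripper_force: 60.0
```

```bash
python3 -c "
from h import *
go(432,-324,3,3.11)"
```

```text
now 42.5 [ 432.9 -320.4  132.1] [ 3.139e+00 -1.000e-03  3.112e+00] F [-0.  -0.1 -1.9] M [ 0.1  -0.02  0.02] open mm 14.9 grip 60.0
dx,dy,dz,yaw = [ 0.005 -0.024  0.861] 0.001 rows>= 2.0664754243870926
```

>>> servo_tool(steps=[{"dx": 0,"dy": -0.02,"dz": 0.35,"yaw": 0},{"dx": 0,"dy": -0.02,"dz": 0.65,"yaw": 0},{"dx": 0,"dy": -0.02,"dz": 0.78,"yaw": 0},{"dx": 0,"dy": -0.02,"dz": 0.83,"yaw": 0},{"dx": 0,"dy": -0.02,"dz": 0.855,"yaw": 0},{"dx": 0,"dy": -0.02,"dz": 0.862,"yaw": 0}], force=20)

```text
t: 43.25
tool_pos: [433.7, -325.4, 5.2]
tcp_rot: [-3.14, 0.002, 3.113]
wrist_force: [0.4, 1.2, -2.7]
opening: 0.181
gripper_force: 20.0
```

>>> servo_tool(steps=[{"dx": 0,"dy": 0,"dz": 0,"yaw": 0},{"dx": 0,"dy": 0,"dz": 0,"yaw": 0},{"dx": 0,"dy": 0,"dz": 0,"yaw": 0},{"dx": 0,"dy": 0,"dz": 0,"yaw": 0}], claw=0.45)

```text
t: 43.75
tool_pos: [432.8, -324.7, 4.0]
tcp_rot: [-3.141, 0.0, 3.113]
wrist_force: [0.5, -0.2, -0.9]
opening: 0.44
gripper_force: 0.0
```

>>> servo_tool(steps=[{"dx": 0,"dy": 0,"dz": -0.3,"yaw": 0},{"dx": 0,"dy": 0,"dz": -0.7,"yaw": 0},{"dx": 0.5,"dy": 0,"dz": -1,"yaw": 0},{"dx": 0.5,"dy": 0,"dz": -1,"yaw": 0},{"dx": 0.5,"dy": 0,"dz": -1,"yaw": 0}])

```text
t: 44.38
tool_pos: [357.5, -323.3, 155.2]
tcp_rot: [-3.139, 0.002, 3.111]
wrist_force: [0.7, 0.3, -0.8]
opening: 0.45
gripper_force: 0.0
```

```bash
cat > fin.py <<'E'
from fit import *
from knob import kn; from bush import bush
S=[optics.snapshot('side') for _ in range(8)]
s=S[0]; z=np.stack([a['z_map'] for a in S]); z[z==0]=np.nan; s['z_map']=np.nan_to_num(np.nanmedian(z,0)); s['color']=np.mean([a['color'] for a in S],0).astype('u1'); W=world(s)
go(400,0,150); print(kn(s),bush(s)); x,y=524.2,146.4
for a in(.3,.6): print('hex',fit(s,W,hexH,[x,y,a,0,1],(x-28,x+28,y-29,y+29),74,46,[2,2,.15,1,.5]))
x,y=498,-328
print(fit(s,W,lambda X,Y,_:spanH(X,Y,33.4),[x,y,-.03,33,1],(x-120,x+30,y-40,y+45),12,0,[4,4,.05,2,.5]))
for x0 in range(290,520,25):
    m=(W[...,0]>=x0)&(W[...,0]<x0+25)&(abs(W[...,1]+326)<40)&(W[...,2]>6)&(W[...,2]<40); P=W[m]
    if len(P): print(x0,np.percentile(P[:,2],[50,95]).round(1),end=' ')
# change map vs start, outside moved things
a=dict(np.load('avg.npz')); Wa=world(a); d=abs(a['z_map']-s['z_map']); d[(a['z_map']==0)|(s['z_map']==0)]=0
m=(cv2.medianBlur((d>12).astype('u1'),3)>0); n,l,st_,c=cv2.connectedComponentsWithStats(m.astype('u1'))
for i in range(1,n):
    if st_[i,4]>6: print('\nchg',st_[i],W[l==i].mean(0).round(),end='')
E
python3 fin.py
```

```text
now 44.77 [ 358.  -322.1  153. ] [ 3.140e+00 -1.000e-03  3.114e+00] F [0.6 0.1 0.2] M [ 0.04 -0.03  0.05] open mm 39.0 grip 0.0
dx,dy,dz,yaw = [-0.22   2.154  0.02 ] 0.0 rows>= 5.196898415207808
(73, array([578.74, 147.21,  80.95]), array([137.1, 153.1]), array([569.1, 588.2])) (np.int64(10), np.float64(232.5), np.float64(264.6))
hex ([524.11, 146.316, 0.463, 0.453, 0.887], np.float64(1.017))
hex ([524.206, 146.44, 0.465, 1.608, 0.802], np.float64(1.017))
([499.182, -327.177, -0.036, 33.982, 0.983], np.float64(4.856))
290 [10.2 27.2] 315 [ 9.8 11.6] 340 [ 9.8 12.4] 365 [11.1 12.9] 390 [11.1 12.6] 415 [11.  13.4] 440 [11.7 14.2] 465 [12.4 14.5] 490 [11.6 13.8] 
chg [  280     0   280   378 47208] [ -93. -181.  277.]
chg [ 226  245   54   39 1380] [550. 125.  41.]
```

```bash
python3 -c "
from rig import ctrl
print(ctrl.close_job())"
```

```text
the job is handed in; nothing more can be done
None
```

The job is handed in at about 45 s: the carriage is in its middle station, the clamp screw was turned with the 33.4 mm spanner until it met a stop, and that spanner lies flat clear of the jig; on the first try the spanner slipped a flat and dragged the carriage out of its station, so I re-set it and re-tightened, and full tightness is judged from torque and the final head angle, not read directly.

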